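Change over the LED modules on the cooled test plates and key the driver on

ROBOT

A 7-joint arm with a two-finger parallel gripper is mounted at the origin on the work surface. World frame = base frame: x ahead of the robot, y to its left, z up, the work surface at z = 0. Lengths are in mm, angles in rad, forces in N, time in s.
With the tool pointing down it reaches from about 400 to 875 mm from the base axis. Payload 4.4 kg.
Tool frame: the origin (TCP) lies at the very end of the fingers, on their centre line; the grasp point (between the pads) lies 19 mm behind it; z points along the fingers, y is the direction in which the jaws open and shut (so a half turn about z gives the same grasp; the last joint's range is limited). The gripper opens to 85 mm and grips with 20 to 120 N. Pads are 22 mm wide; open, the fingers measure 114 mm over their backs; the gripper's body (76 mm by 85 mm) begins 54 mm behind the grasp point. The pads swing forward as they close: fully open they stand 13 mm farther back than shut.
Start: joints at [1.133, 0.628, 0.038, 1.517, -0.027, 0.996, -0.02], TCP at [236.169, -605.592, 231.313] pointing down, gripper open.
Joint ranges: [-3.06, 3.06], [-0.37, 2.12], [-1.25, 1.32], [0.18, 2.47], [-1.1, 4.24], [0.23, 1.98], [-2.94, 2.94]. Speed limits (rad/s): [2.57, 2.57, 3.14, 3.14, 3.14, 3.14, 3.14].

INTERFACE

Orientations are given as [roll, pitch, yaw] about the fixed x, y, z axes, in that order (R = Rz(yaw) Ry(pitch) Rx(roll)).
In Python, from cell import ctrl, eyes gives the robot as it stands.
- The arm moves only by the tool move_arm, never from a script. Its argument "increments" is a list of rows, each a list of 6 numbers: the shift along the tool's x, y, z in cm, then the turn, a rotation vector about the tool's x, y, z in degrees. In form: [[x, y, z, wx, wy, wz], ...]. A call has 1 to 20 rows; each row is the pose to reach, as a shift and turn from the pose commanded when the call began, along the tool's axes at that moment; what a row does not reach only later rows make up. A row lasts 1/10 s, in which the tool goes at most 50 mm and 8.59 degrees, less where a joint would pass 70% of its speed; a pose out of reach is approached as far as the arm can. A call with a gripper value outside its range is refused whole. "grip" is the opening, from -1 (shut) to 1 (fully open), set as the call begins (left out, the last holds). The fingers move at their own pace and stop on an object; the grip force is fixed at half the most. Time passes only in rows, so rows that repeat a pose let the fingers close. It gives the time, the measured TCP pose, the force and the opening at its end, in the units of the state.
- ctrl.read_state(): the state, without advancing time (a new reading comes with each control period).
- eyes.get_image(name): name is "scene" or "top" or "wrist"; returns the picture (400x640x3 uint8, red, green, blue); there is no depth.
- eyes.calibration(name): a dict with "fx", "fy", "cx", "cy" (pixels), "dist" ([k1, k2, p1, p2, k3] as OpenCV has them; the pictures are not rectified), "pose" (4x4, takes a point from camera to world coordinates); the wrist camera has in their place "tool_from_camera" (4x4, takes a point from camera to tool coordinates, whose origin is the TCP and whose axes are the flange's). Camera axes: x right, y up, looking along -z (the intrinsics and any distortion apply to the point x, -y, -z); pixel columns grow to the right and rows downward; lengths in mm; the calibration is good to about 2 mm. A picture is of the moment at which its call begins: read the wrist's pose just before it. calibration takes no time and is no camera call.
- ctrl.finish_job(): hands the job in, once; it reports no verdict.
The state is a dict: "clock": time; "qpos": joint angles; "qd": joint speeds; "tau": joint torques, N m; "eef_pos": TCP position; "tool_rot": TCP orientation; "force": force on the tool from outside, world axes, zero at the start; "torque": the same for the moment, N m; "width": finger opening in mm.
Only numpy, scipy, OpenCV 4.12 (cv2) and the standard library are available. Lean on these libraries where they do the work, as an engineer would, in place of code of your own. Each camera call takes 0.05 s, during which the arm holds its last target. There are 200 camera calls.

TASK

The LED modules standing on the cooled test plates are finished: take each one off and lay it flat in the grey tray. Then set every fresh module from the bench gently on a cooled plate of its own, centred so that its rim overhangs nowhere. Only when all that is done, take the key from its block, push it fully home in the driver's key switch, turn it clockwise to its stop and leave it there; leave everything else on the bench where it is, and if a module gets knocked off centre, put it right before you finish.

Things in the scene. Friction and masses are not known exactly. Their poses are not given: they have to be found in the camera images.
- fresh_a: fresh LED module: a flat round aluminium base plate 78 mm across and 8 mm thick, on which stands a black lens barrel 34 mm across and 26 mm tall with a pale lens on top (a slightly wider collar on the barrel is only paint-thin), 34 mm tall overall, about 0.19 kg. Origin: centre of the underside, z up. It starts on the bench in front of the station. One of the three may be absent.
- fresh_b: fresh LED module: a flat round aluminium base plate 78 mm across and 8 mm thick, on which stands a black lens barrel 34 mm across and 26 mm tall with a pale lens on top (a slightly wider collar on the barrel is only paint-thin), 34 mm tall overall, about 0.19 kg. Origin: centre of the underside, z up. It starts on the bench in front of the station. One of the three may be absent.
- fresh_c: fresh LED module: a flat round aluminium base plate 78 mm across and 8 mm thick, on which stands a black lens barrel 34 mm across and 26 mm tall with a pale lens on top (a slightly wider collar on the barrel is only paint-thin), 34 mm tall overall, about 0.19 kg. Origin: centre of the underside, z up. It starts on the bench in front of the station. One of the three may be absent.
- finished_a: finished LED module: a flat round aluminium base plate 78 mm across and 8 mm thick, on which stands a black lens barrel 34 mm across and 26 mm tall with a pale lens on top (a slightly wider collar on the barrel is only paint-thin), 34 mm tall overall, about 0.19 kg. Origin: centre of the underside, z up. It starts on one of the cooled plates. One of the two may be absent.
- finished_b: finished LED module: a flat round aluminium base plate 78 mm across and 8 mm thick, on which stands a black lens barrel 34 mm across and 26 mm tall with a pale lens on top (a slightly wider collar on the barrel is only paint-thin), 34 mm tall overall, about 0.19 kg. Origin: centre of the underside, z up. It starts on one of the cooled plates. One of the two may be absent.
- plate_a: one of the three identical cooled plates of the station: a fixed flat round aluminium plate 90 mm across that stands 8 mm proud of the station's deck (a thin dark ring lies round its foot). Origin: centre of its flat top face, 40 mm above the bench, where the underside of a module rests; z up.
- plate_b: one of the three identical cooled plates of the station: a fixed flat round aluminium plate 90 mm across that stands 8 mm proud of the station's deck (a thin dark ring lies round its foot). Origin: centre of its flat top face, 40 mm above the bench, where the underside of a module rests; z up.
- plate_c: one of the three identical cooled plates of the station: a fixed flat round aluminium plate 90 mm across that stands 8 mm proud of the station's deck (a thin dark ring lies round its foot). Origin: centre of its flat top face, 40 mm above the bench, where the underside of a module rests; z up.
- station: the fixed test station: a low black unit 150 mm (its x) by 450 mm (its y) with a flat deck 32 mm above the bench, carrying the three cooled plates side by side along its y, about 150 mm apart. Origin: centre of its underside. A module knocked off centre may hang over its plate's edge or lean from the plate down to the deck.
- tray_in (a point): centre of the inner floor, 4 mm above the bench, of the fixed grey tray for finished modules: outside 198 mm (x of this point) by 112 mm (y), 24 mm tall, walls 4 mm, so the floor inside measures 190 by 104 mm: room for two modules side by side along x.
- key: the key: a black bow 28 mm wide (its x), 9 mm thick (its y) and 30 mm tall, above a steel blade 12 mm wide (x) by 5 mm thick (y) and 20 mm long, whose last 4 mm taper to 8 by 3 mm; 30 g. Origin: the tip of the blade; z points up along the blade to the bow, which spans 20 to 50 mm above the origin. It stands upright in the key block, blade down. Best pinched across the 9 mm.
- key_block: small fixed dark grey block, 46 mm square and 30 mm tall, with a 14 by 7 mm slot (long side along its x) 25 mm deep in the middle of its top, in which the key is kept, loose enough to lift straight out. Origin: centre of its underside.
- driver: fixed LED driver: a pale box 170 mm (its x) by 130 mm (its y), 60 mm tall, with a dark top panel bearing a green display, two fixed knobs and the key switch. Origin: centre of its underside.
- key_switch (a joint): turn of the key switch in rad: 0 off (as it starts), growing clockwise seen from above to the stop at 1.25 (on). It turns with about 0.05 N m of friction, has no spring and stays where it is left.
- switch_mouth (a point): centre of the keyway's mouth on the face of the switch's plug, 64 mm above the bench, 4 mm proud of the driver's top panel. Turns with the plug: x is the long side of the keyway (at 0 it points along the driver's x), z up. The keyway is 13.6 mm (x) by 6.6 mm (y) and 24 mm deep; the key goes in blade down, either way round, until its bow rests on the plug, the blade 20 mm deep.
- solvent_bottle: bystander: white plastic bottle, 56 mm across, 130 mm tall, standing. Origin: centre of its underside.
- screwdriver: bystander: screwdriver 170 mm long, lying near the robot's left. Origin about its middle.
- spanner: bystander: small spanner 140 mm long, lying beside the driver. Origin about its middle.
- tweezers: bystander: steel tweezers 120 mm long, lying near the robot's right. Origin about its middle.
- wire_spool: bystander: copper-coloured wire spool 60 mm across, 40 mm tall, standing at the far right, beyond the driver. Origin: centre of its underside.
- screw_jar: bystander: small clear jar with a black lid, 48 mm across, 50 mm tall, standing at the far left, beyond the tray. Origin: centre of its underside.
- lens_cap: bystander: flat black lens cap 48 mm across, 12 mm thick, by the driver. Origin: centre of its underside.
Mind the look-alikes: they are no part of the job. What is shaped like the fresh_a but purple is not meant. What is shaped like the fresh_c but red is not meant.

How it is judged:
By the outcome, as a careful person would: the job done as asked, in the order asked, and still so for the second after the job is handed in, with the robot touching nothing.
Of fresh_a, fresh_b, fresh_c only 2 to 3 are there at a start; the rules pass over those that are not, and their reading is None.
Of finished_a, finished_b only 1 to 2 are there at a start; the rules pass over those that are not, and their reading is None.
At some moment in a run one of fresh_a, fresh_b, fresh_c may be knocked a few centimetres aside while the robot is not near it.
It also fails if it takes over 208 s, if anything falls off the work surface, if the arm or the gripper's body presses on something with over 40 N, if the wrist force passes 120 N, or if a joint passes its speed limit or range.

## Working session

There is one attempt and no reset: what is moved stays moved. The work goes in short steps, Python scripts to look and compute and a tool call to move; the robot and the scene stay as the last step left them, time stands still between calls to the robot, and variables do not carry over. Pictures are saved under pics/ and viewed, about 12 in all and at most 16, crops included, and the job is handed in when it is done.

Besides the shell and the picture viewer there is one more tool, called after "Emit:" as name(argument=value, ...) on one line, values as JSON. move_arm: Moves the arm, as the interface text tells. Its arguments: {"type":"object","properties":{"increments":{"type":"array","items":{"type":"array","items":{"type":"number"}}},"grip":{"type":"number"}},"required":["increments"]}

```bash
ls; mkdir -p pics
python3 - <<'E'
from cell import ctrl, eyes
import cv2
s=ctrl.read_state();print(s)
for n in("scene","top"):
    c=eyes.calibration(n);print(n,c)
    im=eyes.get_image(n);cv2.imwrite(f"pics/{n}0.png",im[:,:,::-1])
print(eyes.calibration("wrist"))
E
```

```text
pics
{'clock': 0.0, 'qpos': array([ 1.13324322,  0.62930685,  0.03842387,  1.51840611, -0.02701473,
        0.99631203, -0.02001759]), 'qd': array([ 1.46280586e-03, -1.90880291e-04, -1.96100647e-03,  5.49544767e-04,
       -5.30907074e-05, -5.53232547e-04,  1.89578571e-03]), 'tau': array([-1.67873446e-05, -5.63403404e+01,  1.22604780e+00, -1.93448710e+01,
        1.09064006e-02,  1.05880393e-02,  4.75475105e-06]), 'eef_pos': array([ 235.91690812, -604.98078625,  230.40203407]), 'tool_rot': array([-3.13967749e+00,  1.22910008e-06,  3.71741273e-01]), 'force': array([-0.02843066,  0.09170306, -0.85686718]), 'torque': array([ 0.02733912,  0.00966615, -0.00559956]), 'width': 85.41514960836186}
scene {'fx': 420.78485060245396, 'fy': 420.78485060245396, 'cx': 318.3391053138688, 'cy': 202.22215495383796, 'dist': array([0.01818147, 0.        , 0.        , 0.        , 0.        ]), 'pose': array([[-8.63729475e-01, -4.24686636e-01,  2.71316524e-01,
         8.31020357e+02],
       [ 5.03894221e-01, -7.19368984e-01,  4.78120151e-01,
         5.59125151e+02],
       [-7.87454650e-03,  5.49681296e
[... 517 characters left out ...]
4e-02,  1.73091271e-01,  9.84828487e-01,
         1.13012408e+03],
       [ 0.00000000e+00,  0.00000000e+00,  0.00000000e+00,
         1.00000000e+00]])}
{'fx': 298.70298096240816, 'fy': 298.70298096240816, 'cx': 315.846548859294, 'cy': 203.21448168739528, 'dist': array([-0.00215009,  0.        ,  0.        ,  0.        ,  0.        ]), 'tool_from_camera': array([[ 1.15513929e-03,  9.65116555e-01,  2.61818068e-01,
         6.78147947e+01],
       [ 9.99999250e-01, -1.00817615e-03, -6.95639290e-04,
        -1.72165405e-01],
       [-4.07414264e-04,  2.61818676e-01, -9.65116996e-01,
        -1.43518640e+02],
       [ 0.00000000e+00,  0.00000000e+00,  0.00000000e+00,
         1.00000000e+00]])}
```

View pics/top0.png

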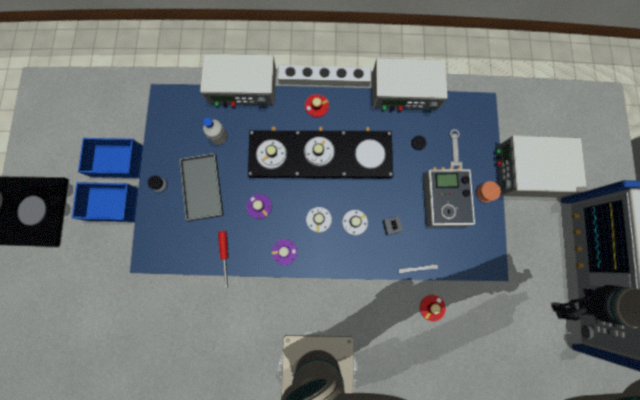

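View pics/scene0.png

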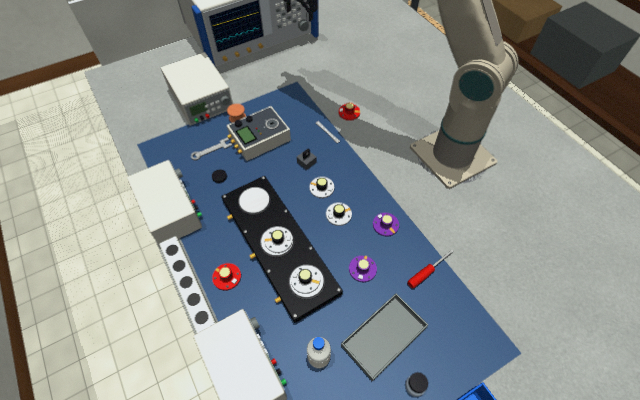

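The scene shows:
- Finished modules on two plates, top view (271,152) and (318,150), with the free plate at (370,153).
- White modules on the bench at (318,219) and (355,222). These are the fresh ones.
- Purple at (259,206) and (284,252), and red at (317,105) and (433,307). These are look-alikes and not meant.

Next I measure positions, with one enlarged crop to confirm.

```bash
cat > h.py <<'E'
import numpy as np, cv2
from cell import ctrl, eyes
from scipy.spatial.transform import Rotation as R
F=np.diag([1,-1,-1,1.])
def tool():
    s=ctrl.read_state();T=np.eye(4);T[:3,:3]=R.from_euler('xyz',s['tool_rot']).as_matrix();T[:3,3]=s['eef_pos'];return T
def cam(n,T=None):
    c=eyes.calibration(n);P=c['pose'] if n!='wrist' else (tool() if T is None else T)@c['tool_from_camera']
    K=np.array([[c['fx'],0,c['cx']],[0,c['fy'],c['cy']],[0,0,1]]);return K,np.array(c['dist'],float),P@F
def p2w(cm,uv,z):
    K,d,P=cm;p=cv2.undistortPoints(np.array(uv,float).reshape(-1,1,2),K,d).reshape(-1,2)
    r=np.c_[p,np.ones(len(p))]@P[:3,:3].T;return P[:3,3]+r*((z-P[2,3])/r[:,2])[:,None]
def w2p(cm,X):
    K,d,P=cm;Q=np.linalg.inv(P);return cv2.projectPoints(np.array(X,float).reshape(-1,1,3),cv2.Rodrigues(Q[:3,:3])[0],Q[:3,3],K,d)[0].reshape(-1,2)
def disc(cm,im,xy,z,rad,lo=120,pad=1.5):
    """white disc at height z near xy: fit circle to outer contour mapped on plane z"""
    g=im.min(axis=2);m=(g>lo).astype(np.uint8)
    u=w2p(cm,[[*xy,z]])[0];r=np.linalg.norm(w2p(cm,[[xy[0]+rad,xy[1],z]])[0]-u)
    k=np.zeros_like(m);cv2.circle(k,tuple(int(v) for v in u.round()),int(r*pad),1,-1)
    cs=cv2.findContours(m*k,cv2.RETR_EXTERNAL,cv2.CHAIN_APPROX_NONE)[0]
    h=cv2.convexHull(max(cs,key=cv2.contourArea))
    w=p2w(cm,h.reshape(-1,2),z)[:,:2].astype(np.float32);(x,y),rr=cv2.minEnclosingCircle(w)
    A=np.c_[2*w,np.ones(len(w))];s=np.linalg.lstsq(A,(w**2).sum(1),rcond=None)[0]
    return s[:2],np.sqrt(s[2]+s[:2]@s[:2]),(x,y,rr)
def save(im,f): cv2.imwrite('pics/'+f,im[:,:,::-1])
E
python3 - <<'E'
from h import *
im=eyes.get_image('top');cm=cam('top');np.set_printoptions(precision=1,suppress=True)
for n,uv,z,r in [('finL',(271,152),48,39),('finM',(318,150),48,39),('plateR',(370,153),40,45),('frL',(318,219),8,39),('frR',(355,222),8,39)]:
    xy=p2w(cm,uv,z)[0,:2];print(n,xy,disc(cm,im,xy,z,r))
for n,uv,z in [('block',(392,225),30),('switch',(448,211),64),('bottle',(211,127),60)]: print(n,p2w(cm,uv,z)[0])
print('tray',p2w(cm,[(180,158),(213,153),(223,214),(188,220)],24)[:,:2])
print('station',p2w(cm,[(250,131),(392,131),(393,178),(249,179)],32)[:,:2])
c=cv2.resize(im[90:270,170:490],None,fx=2.5,fy=2.5,interpolation=cv2.INTER_CUBIC);save(c,'crop1.png')
E
```

```text
finL [646.6 156.6] (array([642. , 156.7]), np.float64(44.55384905663796), (642.1973266601562, 156.71368408203125, 45.07700729370117))
finM [656.6  13.2] (array([655.4,   9.9]), np.float64(44.27728554366112), (655.1669921875, 10.195016860961914, 45.12828826904297))
plateR [ 654.  -147.4] (array([ 653.1, -146.9]), np.float64(45.046593041688155), (652.7600708007812, -147.01548767089844, 45.5468864440918))
frL [449.3   8. ] (array([448.7,   6.5]), np.float64(39.40803013516491), (448.58990478515625, 6.771636009216309, 39.97565460205078))
frR [ 442.7 -105.7] (array([ 443. , -104.6]), np.float64(39.501590869331686), (442.7976379394531, -104.4635238647461, 39.959564208984375))
block [ 433.7 -215.2   30. ]
switch [ 475.1 -375.6   64. ]
bottle [718.4 343.2  60. ]
tray [[628.1 444. ]
 [646.5 341.3]
 [455.3 296.4]
 [434.2 401.8]]
station [[ 718.5  228. ]
 [ 730.7 -218.4]
 [ 578.6 -219.4]
 [ 564.1  222. ]]
```

View pics/crop1.png

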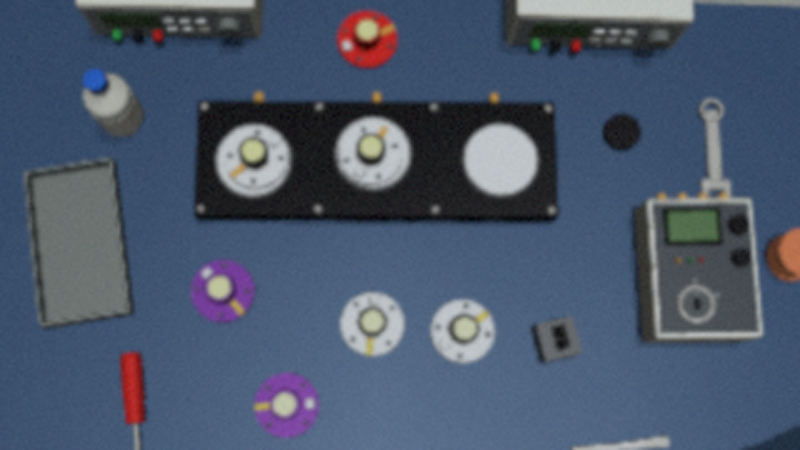

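```bash
cat >> h.py <<'E'
def inc(x,y,z,yaw):
    T=tool();G=np.eye(4);G[:3,:3]=R.from_euler('xyz',[np.pi,0,yaw]).as_matrix();G[:3,3]=x,y,z
    D=np.linalg.inv(T)@G;v=np.r_[D[:3,3]/10,np.degrees(R.from_matrix(D[:3,:3]).as_rotvec())];print('inc',v.round(2).tolist());return v
E
python3 -c "
from h import *
inc(520,-350,260,np.pi/2);inc(642,157,165,np.pi/2)"
```

```text
inc [35.73, -13.46, -2.92, -0.07, -0.05, -68.7]
inc [65.51, -56.25, 6.64, -0.07, -0.05, -68.7]
```

Emit:
move_arm(increments=[[35.7, -13.5, -2.9, 0, 0, -68.7], [35.7, -13.5, -2.9, 0, 0, -68.7], [35.7, -13.5, -2.9, 0, 0, -68.7], [35.7, -13.5, -2.9, 0, 0, -68.7], [35.7, -13.5, -2.9, 0, 0, -68.7], [35.7, -13.5, -2.9, 0, 0, -68.7], [35.7, -13.5, -2.9, 0, 0, -68.7], [35.7, -13.5, -2.9, 0, 0, -68.7], [65.5, -56.25, 6.6, 0, 0, -68.7], [65.5, -56.25, 6.6, 0, 0, -68.7], [65.5, -56.25, 6.6, 0, 0, -68.7], [65.5, -56.25, 6.6, 0, 0, -68.7], [65.5, -56.25, 6.6, 0, 0, -68.7], [65.5, -56.25, 6.6, 0, 0, -68.7], [65.5, -56.25, 6.6, 0, 0, -68.7], [65.5, -56.25, 6.6, 0, 0, -68.7], [65.5, -56.25, 6.6, 0, 0, -68.7], [65.5, -56.25, 6.6, 0, 0, -68.7], [65.5, -56.25, 6.6, 0, 0, -68.7], [65.5, -56.25, 6.6, 0, 0, -68.7]])

```text
clock: 2.15
eef_pos: [641.0, 164.0, 164.0]
tool_rot: [-3.14, -0.004, 1.579]
force: [-0.2, 0.3, -0.8]
width: 85.6
```

Emit:
move_arm(increments=[[0, 0, 0, 0, 0, 0], [0, 0, 0, 0, 0, 0], [0, 0, 0, 0, 0, 0]], grip=0.4)

```text
clock: 2.45
eef_pos: [642.4, 154.1, 165.6]
tool_rot: [3.141, 0.001, 1.568]
force: [0.3, 0.2, -0.1]
width: 59.9
```

Run:
```python
from h import *
np.set_printoptions(precision=1,suppress=True)
s=ctrl.read_state();print(s['clock'],s['eef_pos'],s['tool_rot'],s['width'],s['force'])
T=tool();im=eyes.get_image('wrist');cm=cam('wrist',T);save(im,'w1.png')
print(w2p(cm,[[642,157,48],[642,157,74]]))
```

```text
2.45 [642.4 154.1 165.6] [3.1 0.  1.6] 59.8667079163627 [ 0.3  0.2 -0.1]
[[313.6 195.7]
 [313.4 203.3]]
```

View pics/w1.png

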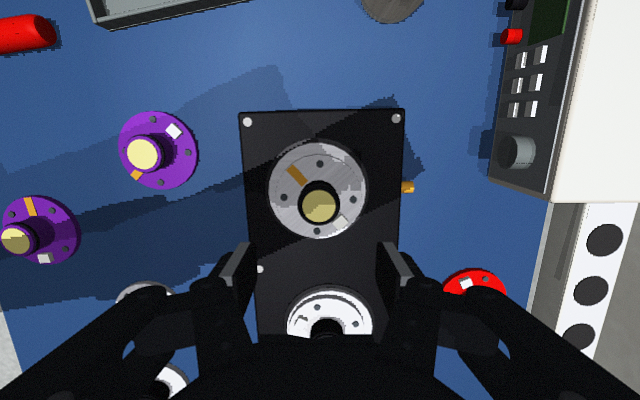

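Wrist view: the finished module sits at about (318,190) with its lens at (319,205). The red and purple look-alikes lie off to the sides.

```bash
cat >> h.py <<'E'
def lens(cm,im,xy,z):
    a=im.astype(int);r,g,b=a[...,0],a[...,1],a[...,2]
    m=((np.minimum(r,g)-b>0.18*g)&(g>0.8*r)&(g>60)).astype(np.uint8)
    n,l,st,ce=cv2.connectedComponentsWithStats(cv2.morphologyEx(m,cv2.MORPH_OPEN,np.ones((3,3),np.uint8)))
    u=w2p(cm,[[*xy,z]])[0];ok=[i for i in range(1,n) if st[i,4]>15]
    i=min(ok,key=lambda i:np.linalg.norm(ce[i]-u))
    c=cv2.findContours((l==i).astype(np.uint8),cv2.RETR_EXTERNAL,cv2.CHAIN_APPROX_NONE)[0][0]
    h=cv2.convexHull(c);M=cv2.moments(h);q=(M['m10']/M['m00'],M['m01']/M['m00'])
    w=p2w(cm,[q],z)[0,:2];print('lens px',np.round(q,1),'area',M['m00'],'->',w.round(1));return w
E
python3 - <<'E'
from h import *
im=cv2.imread('pics/w1.png')[:,:,::-1];cm=cam('wrist')
w=lens(cm,im,(642,157),74)
lens(cam('top'),cv2.imread('pics/top0.png')[:,:,::-1],(642,157),74)
lens(cam('scene'),cv2.imread('pics/scene0.png')[:,:,::-1],(642,157),74)
inc(*w,55,np.pi/2)
E
```

```text
lens px [318.5 205.6] area 833.5 -> [646.1 155.3]
lens px [270.9 150.2] area 54.5 -> [644.  153.7]
lens px [304.5 274.3] area 74.0 -> [645.6 154.6]
inc [0.1, 0.37, 11.06, 0.02, 0.05, -0.15]
```

Emit:
move_arm(increments=[[0.1, 0.37, 4, 0, 0, -0.1], [0.1, 0.37, 8, 0, 0, -0.1], [0.1, 0.37, 10, 0, 0, -0.1], [0.1, 0.37, 11.1, 0, 0, -0.1], [0.1, 0.37, 11.1, 0, 0, -0.1], [0.1, 0.37, 11.1, 0, 0, -0.1]])

```text
clock: 3.1
eef_pos: [646.7, 157.3, 55.5]
tool_rot: [3.14, -0.001, 1.572]
force: [0.5, -0.4, 0.2]
width: 59.6
```

Emit:
move_arm(increments=[[0, 0, 0, 0, 0, 0], [0, 0, 0, 0, 0, 0], [0, 0, 0, 0, 0, 0], [0, 0, 0, 0, 0, 0], [0, 0, 0, 0, 0, 0], [0, 0, 0, 0, 0, 0]], grip=-1)

```text
clock: 3.7
eef_pos: [646.7, 157.7, 56.3]
tool_rot: [3.139, -0.001, 1.572]
force: [-0.5, -0.6, 5.5]
width: 32.3
```

Run:
```python
from h import *
# tray centre from top image by grey floor
im=eyes.get_image('top');cm=cam('top');save(im,'top1.png')
c=np.array([[628,444],[646.5,341],[455,296],[434,402]]).mean(0);a=0.22;d=np.array([np.cos(a),np.sin(a)])
print(c);T=tool();print(T[:3,3]);inc(*T[:2,3],120,np.pi/2)
for k in(46,-46): t=c+k*d;print(t);inc(*t,100,np.pi/2)
s=cv2.resize(im[140:235,165:240],None,fx=6,fy=6,interpolation=cv2.INTER_CUBIC);save(s,'tray.png')
```

```text
[540.875 370.75 ]
[646.73556711 157.67525813  56.24531639]
inc [0.0, 0.02, -6.38, 0.14, -0.03, 0.1]
[585.76628267 380.78856266]
inc [22.32, -6.05, -4.38, 0.14, -0.03, 0.1]
[495.98371733 360.71143734]
inc [20.33, -15.03, -4.4, 0.14, -0.03, 0.1]
```

View pics/tray.png

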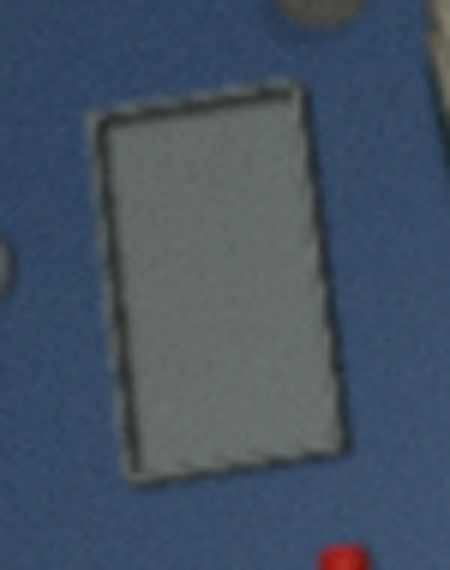

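Run:
```python
from h import *
cm=cam('top');q=np.array([(92,115),(303,80),(350,455),(128,485)])/6+[165-.4,140-.4]
w=p2w(cm,q,24)[:,:2];c=w.mean(0);print(w.round(1),c,[np.linalg.norm(w[i]-w[i-1]).round(1) for i in range(4)])
d=(w[0]+w[1]-w[2]-w[3]);d/=np.linalg.norm(d);print(np.arctan2(d[1],d[0]))
for k in(46,-46): t=c+k*d;print(t);inc(*t,90,np.pi/2)
```

```text
[[625.6 444. ]
 [646.9 334.7]
 [450.9 296.3]
 [432.8 408.1]] [539.05191688 370.75679222] [np.float64(196.2), np.float64(111.3), np.float64(199.7), np.float64(113.2)]
0.1889188441784019
[584.23347784 379.39545813]
inc [22.18, -6.2, -3.38, 0.14, -0.03, 0.1]
[493.87035591 362.1181263 ]
inc [20.47, -15.24, -3.4, 0.14, -0.03, 0.1]
```

Emit:
move_arm(increments=[[0, 0, -3, 0, 0, 0], [0, 0, -8, 0, 0, 0], [0, 0, -8, 0, 0, 0], [0, 0, -8, 0, 0, 0]])

```text
clock: 4.15
eef_pos: [646.7, 157.7, 136.2]
tool_rot: [3.138, -0.001, 1.572]
force: [0.2, -0.4, -2.3]
width: 31.9
```

Emit:
move_arm(increments=[[20.45, -15.3, 0, 0, 0, 0], [20.45, -15.3, 0, 0, 0, 0], [20.45, -15.3, 0, 0, 0, 0], [20.45, -15.3, 0, 0, 0, 0], [20.45, -15.3, 0, 0, 0, 0], [20.45, -15.3, 0, 0, 0, 0], [20.45, -15.3, 4, 0, 0, 0], [20.45, -15.3, 8, 0, 0, 0], [20.45, -15.3, 10, 0, 0, 0], [20.45, -15.3, 10.5, 0, 0, 0], [20.45, -15.3, 11, 0, 0, 0], [20.45, -15.3, 11.3, 0, 0, 0], [20.45, -15.3, 11.5, 0, 0, 0], [20.45, -15.3, 11.5, 0, 0, 0], [20.45, -15.3, 11.5, 0, 0, 0]])

```text
clock: 5.65
eef_pos: [493.0, 362.1, 20.3]
tool_rot: [3.14, -0.001, 1.572]
force: [-1.2, 0.9, 0.4]
width: 32.0
```

Emit:
move_arm(increments=[[0, 0, 0, 0, 0, 0], [0, 0, 0, 0, 0, 0], [0, 0, 0, 0, 0, 0], [0, 0, 0, 0, 0, 0], [0, 0, -1, 0, 0, 0], [0, 0, -4, 0, 0, 0], [0, 0, -9, 0, 0, 0], [0, 0, -14, 0, 0, 0], [0, 0, -14, 0, 0, 0]], grip=0.2)

```text
clock: 6.55
eef_pos: [496.1, 365.1, 167.3]
tool_rot: [3.131, -0.009, 1.572]
force: [0.2, 1.3, 0.3]
width: 51.1
```

Run:
```python
from h import *
w=lens(cam('top'),cv2.imread('pics/top0.png')[:,:,::-1],(655,10),74)
w=lens(cam('scene'),cv2.imread('pics/scene0.png')[:,:,::-1],(655,10),74)
inc(*w,165,np.pi/2)
T=tool();im=eyes.get_image('wrist');save(im,'w2.png');lens(cam('wrist',T),im,(494,362),38)
```

```text
lens px [318.1 148.8] area 44.5 -> [652.1  13. ]
lens px [277.  234.2] area 66.0 -> [653.   13.1]
inc [-35.23, 15.64, 0.09, 0.63, -0.51, 0.09]
lens px [310.9 203. ] area 636.5 -> [494.5 359.3]
```

Emit:
move_arm(increments=[[-35.2, 15.6, 0, 0.3, -0.2, 0], [-35.2, 15.6, 0, 0.3, -0.2, 0], [-35.2, 15.6, 0, 0.3, -0.2, 0], [-35.2, 15.6, 0, 0.3, -0.2, 0], [-35.2, 15.6, 0, 0.3, -0.2, 0], [-35.2, 15.6, 0, 0.3, -0.2, 0], [-35.2, 15.6, 0, 0.3, -0.2, 0], [-35.2, 15.6, 0, 0.3, -0.2, 0], [-35.2, 15.6, 0, 0.3, -0.2, 0], [-35.2, 15.6, 0, 0.3, -0.2, 0], [-35.2, 15.6, 0, 0.3, -0.2, 0]])

```text
clock: 7.7
eef_pos: [648.0, 11.9, 158.8]
tool_rot: [-3.135, 0.002, 1.575]
force: [-0.2, -0.4, 0.4]
width: 51.2
```

Run:
```python
from h import *
T=tool();print(T[:3,3],ctrl.read_state()['tool_rot']);im=eyes.get_image('wrist');save(im,'w3.png');w=lens(cam('wrist',T),im,(653,13),74);inc(*w,56,np.pi/2)
```

```text
[648.04362163  11.92585188 158.81425633] [-3.13465626e+00  2.07506633e-03  1.57472293e+00]
lens px [322.4 206.6] area 882.0 -> [654.2  13.9]
inc [0.18, 0.67, 10.3, -0.37, 0.13, 0.27]
```

Emit:
move_arm(increments=[[0.18, 0.65, 4, -0.3, 0.1, 0.2], [0.18, 0.65, 7, -0.3, 0.1, 0.2], [0.18, 0.65, 9, -0.3, 0.1, 0.2], [0.18, 0.65, 10.2, -0.3, 0.1, 0.2], [0.18, 0.65, 10.2, -0.3, 0.1, 0.2], [0.18, 0.65, 10.2, -0.3, 0.1, 0.2]])

```text
clock: 8.35
eef_pos: [655.5, 12.3, 58.1]
tool_rot: [3.14, 0.001, 1.57]
force: [0.2, -0.2, 0.9]
width: 51.0
```

Emit:
move_arm(increments=[[0, 0, 0, 0, 0, 0], [0, 0, 0, 0, 0, 0], [0, 0, 0, 0, 0, 0], [0, 0, 0, 0, 0, 0], [0, 0, 0, 0, 0, 0]], grip=-1)

```text
clock: 8.85
eef_pos: [655.8, 11.7, 59.1]
tool_rot: [3.139, 0.001, 1.569]
force: [-0.6, 0.4, 5.7]
width: 31.9
```

Run:
```python
from h import *
s=ctrl.read_state();print(s['eef_pos'],s['width']);inc(584.2,379.4,137,np.pi/2)
```

```text
[655.79158637  11.67557291  59.1325911 ] 31.913083266689693
inc [36.75, -7.21, -7.85, 0.12, 0.08, -0.1]
```

Emit:
move_arm(increments=[[0, 0, -3, 0, 0, 0], [0, 0, -8, 0, 0, 0], [36.7, -7.2, -8, 0, 0, 0], [36.7, -7.2, -8, 0, 0, 0], [36.7, -7.2, -8, 0, 0, 0], [36.7, -7.2, -8, 0, 0, 0], [36.7, -7.2, -8, 0, 0, 0], [36.7, -7.2, -8, 0, 0, 0], [36.7, -7.2, -8, 0, 0, 0], [36.7, -7.2, -8, 0, 0, 0], [36.7, -7.2, -8, 0, 0, 0], [36.7, -7.2, -8, 0, 0, 0], [36.7, -7.2, -4, 0, 0, 0], [36.7, -7.2, 0, 0, 0, 0], [36.7, -7.2, 2, 0, 0, 0], [36.7, -7.2, 2.7, 0, 0, 0], [36.7, -7.2, 3.1, 0, 0, 0], [36.7, -7.2, 3.4, 0, 0, 0], [36.7, -7.2, 3.4, 0, 0, 0], [36.7, -7.2, 3.4, 0, 0, 0]])

```text
clock: 10.85
eef_pos: [584.4, 378.9, 23.9]
tool_rot: [3.14, 0.001, 1.569]
force: [-1.4, 0.1, -0.9]
width: 31.6
```

Run:
```python
from h import *
s=ctrl.read_state();print(s['eef_pos'],s['tool_rot'],s['width'],s['force'])
```

```text
[584.41842895 378.85430798  23.93960651] [3.13984417e+00 5.85772128e-04 1.56890956e+00] 31.611683391614985 [-1.35782029  0.05542635 -0.86670551]
```

Emit:
move_arm(increments=[[0, 0, 0.1, 0, 0, 0], [0, 0, 0.1, 0, 0, 0], [0, 0, 0.1, 0, 0, 0], [0, 0, 0.1, 0, 0, 0], [0, 0, -1, 0, 0, 0], [0, 0, -4, 0, 0, 0], [0, 0, -9, 0, 0, 0], [0, 0, -14, 0, 0, 0], [-22.4, 6, -14, 0, 0, 0], [-22.4, 6, -14, 0, 0, 0], [-22.4, 6, -14, 0, 0, 0], [-22.4, 6, -14, 0, 0, 0], [-22.4, 6, -14, 0, 0, 0], [-22.4, 6, -14, 0, 0, 0], [-22.4, 6, -14, 0, 0, 0], [-22.4, 6, -14, 0, 0, 0], [-22.4, 6, -14, 0, 0, 0]], grip=0.2)

```text
clock: 12.55
eef_pos: [642.7, 157.0, 163.4]
tool_rot: [3.141, 0.0, 1.572]
force: [0.3, 0.3, -0.2]
width: 51.1
```

Run:
```python
from h import *
np.set_printoptions(precision=1,suppress=True)
T=tool();print(T[:3,3]);im=eyes.get_image('wrist');save(im,'w4.png');cm=cam('wrist',T)
for lo in(90,120,150):print(lo,disc(cm,im,(644,156),40,45,lo))
t=eyes.get_image('top');s=eyes.get_image('scene');save(t,'top2.png');save(s,'scene2.png')
for lo in (90,120,150):
  for xy in [(653,6),(653,-147)]: print(lo,disc(cam('top'),t,xy,40,45,lo)[:2],disc(cam('scene'),s,xy,40,45,lo)[:2])
for xy in [(448.7,6.5),(443,-104.6)]: print(disc(cam('top'),t,xy,8,39)[:2],disc(cam('scene'),s,xy,8,39)[:2])
for xy in [(494,361),(584,379)]: lens(cam('top'),t,xy,38);lens(cam('scene'),s,xy,38)
v=np.hstack([im[60:320,180:480],cv2.resize(t[120:250,150:300],(300,260))]);save(v,'v2.png')
```

```text
[642.7 157.  163.4]
90 (array([644.9, 158.4]), np.float64(44.95826798025566), (645.0689086914062, 158.44142150878906, 45.29839324951172))
120 (array([644.8, 158.3]), np.float64(44.628661993226174), (644.8692626953125, 158.31008911132812, 45.01137161254883))
150 (array([644.8, 155.1]), np.float64(42.21825354265442), (644.8486328125, 157.44091796875, 44.28525161743164))
90 (array([648.3,   1.8]), np.float64(51.27074004700521)) (array([662.2,   4.5]), np.float64(41.31510940925027))
90 (array([ 653.1, -147.1]), np.float64(46.16341734432455)) (array([ 652.6, -147.1]), np.float64(46.13453567305589))
120 (array([662.5,   6.5]), np.float64(40.313484917872344)) (array([662.7,   5.7]), np.float64(40.45675175185017))
120 (array([ 653.2, -146.7]), np.float64(44.60669373859335)) (array([ 652.6, -146.8]), np.float64(45.21570133795423))
150 (array([661.3,   7.7]), np.float64(38.62673674811852)) (array([663. ,   6.2]), np.float64(39.522465963505866))
150 (array([ 652.9, -147.1]), np.float64(42.41758655642782)) (array([ 652.7, -146.6]), np.float64(44.39645755621028))
(array([461.1,  19.8]), np.float64(43.450875106362496)) (array([448.7,   6.2]), np.float64(39.09589442562821))
(array([ 448.4, -100. ]), np.float64(42.07298752703901)) (array([ 437.8, -101. ]), np.float64(34.872140712192795))
lens px [202.8 200.5] area 61.5 -> [493.1 356.8]
lens px [397.4 316.5] area 66.5 -> [492.9 358.6]
lens px [198.1 170.9] area 56.5 -> [584.4 378.7]
lens px [359.4 346.5] area 20.5 -> [616.  371.9]
```

View pics/v2.png

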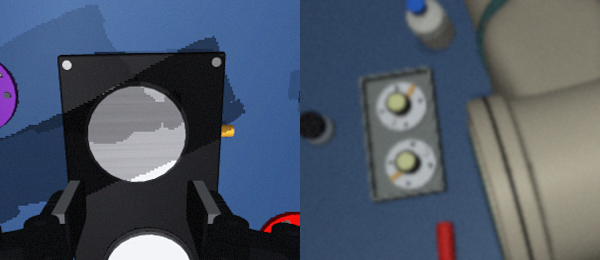

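Left, the empty plate is clear at about (137,133). Right, both finished modules lie flat side by side in the tray. On to the fresh modules.

```bash
python3 -c "
from h import *
inc(448.7,6.5,125,np.pi/2)"
```

```text
inc [-14.94, -19.43, 3.83, -0.0, 0.08, 0.01]
```

Emit:
move_arm(increments=[[-14.9, -19.4, 0, 0, 0, 0], [-14.9, -19.4, 0, 0, 0, 0], [-14.9, -19.4, 0, 0, 0, 0], [-14.9, -19.4, 2, 0, 0, 0], [-14.9, -19.4, 3.8, 0, 0, 0], [-14.9, -19.4, 3.8, 0, 0, 0], [-14.9, -19.4, 3.8, 0, 0, 0], [-14.9, -19.4, 3.8, 0, 0, 0], [-14.9, -19.4, 3.8, 0, 0, 0]])

```text
clock: 13.6
eef_pos: [451.0, 7.1, 125.8]
tool_rot: [3.139, 0.001, 1.571]
force: [0.4, -0.1, -0.1]
width: 51.2
```

Run:
```python
from h import *
np.set_printoptions(precision=1,suppress=True)
T=tool();print(T[:3,3]);im=eyes.get_image('wrist');save(im,'w5.png');cm=cam('wrist',T);w=lens(cm,im,(448.7,6.5),34);inc(*w,25,np.pi/2)
print(disc(cm,im,(448.7,6.5),8,39,90),disc(cm,im,(448.7,6.5),8,39,120))
```

```text
[451.    7.1 125.8]
lens px [311.3 206.5] area 826.0 -> [449.    7.2]
inc [0.03, -0.19, 10.07, 0.13, 0.06, -0.02]
(array([442.6,  -1.9]), np.float64(46.4726850900259), (440.9435729980469, -1.140969157218933, 50.354896545410156)) (array([449.1,   7. ]), np.float64(38.55608528526503), (449.2440185546875, 6.965250015258789, 38.992034912109375))
```

Emit:
move_arm(increments=[[0, -0.2, 4, 0.1, 0, 0], [0, -0.2, 7, 0.1, 0, 0], [0, -0.2, 9, 0.1, 0, 0], [0, -0.2, 10.1, 0.1, 0, 0], [0, -0.2, 10.1, 0.1, 0, 0], [0, -0.2, 10.1, 0.1, 0, 0], [0, -0.2, 10.1, 0.1, 0, 0]])

```text
clock: 14.35
eef_pos: [447.8, 5.9, 25.0]
tool_rot: [-3.142, 0.001, 1.569]
force: [0.0, 0.4, -1.1]
width: 51.5
```

Emit:
move_arm(increments=[[0, 0, 0, 0, 0, 0], [0, 0, 0, 0, 0, 0], [0, 0, 0, 0, 0, 0], [0, 0, 0, 0, 0, 0], [0, 0, 0, 0, 0, 0]], grip=-1)

```text
clock: 14.85
eef_pos: [447.6, 5.7, 25.5]
tool_rot: [3.141, 0.002, 1.569]
force: [-0.6, 0.8, 8.3]
width: 30.9
```

Run:
```python
from h import *
s=ctrl.read_state();p=s['eef_pos'];print(p,s['width']);inc(644.9,158.4+p[1]-7.1,100,np.pi/2)
```

```text
[447.59543855   5.73694663  25.47802505] 30.881248627954026
inc [15.15, 19.71, -7.48, 0.01, 0.11, -0.1]
```

Emit:
move_arm(increments=[[0, 0, -3, 0, 0, 0], [0, 0, -8.5, 0, 0, 0], [0, 0, -8.5, 0, 0, 0], [15.15, 19.7, -8.5, 0, 0, 0], [15.15, 19.7, -8.5, 0, 0, 0], [15.15, 19.7, -8.5, 0, 0, 0], [15.15, 19.7, -8.5, 0, 0, 0], [15.15, 19.7, -8.5, 0, 0, 0], [15.15, 19.7, -8.5, 0, 0, 0], [15.15, 19.7, -7, 0, 0, 0], [15.15, 19.7, -5.5, 0, 0, 0], [15.15, 19.7, -5, 0, 0, 0], [15.15, 19.7, -5, 0, 0, 0]])

```text
clock: 16.15
eef_pos: [642.5, 155.3, 71.7]
tool_rot: [-3.136, 0.004, 1.568]
force: [0.1, -0.4, -1.2]
width: 30.8
```

Run:
```python
from h import *
s=ctrl.read_state();p=s['eef_pos'];print(p,s['width']);inc(644.9,157.0,66.2,np.pi/2)
T=tool();im=eyes.get_image('wrist');save(im,'w6.png');cm=cam('wrist',T)
print(lens(cm,im,p[:2],p[2]-25.5+34))
```

```text
[642.5274035  155.32179792  71.72026559] 30.804381416824903
inc [0.17, 0.24, 0.55, -0.32, 0.2, -0.14]
lens px [315.6 259.4] area 2243.5 -> [644.  156.9]
[643.97614414 156.86931613]
```

Emit:
move_arm(increments=[[0, 0, 0, 0, 0, 0], [0, 0, 0, 0, 0, 0], [0, 0, 0, 0, 0, 0]])

```text
clock: 16.5
eef_pos: [644.7, 156.9, 74.3]
tool_rot: [-3.141, 0.001, 1.569]
force: [-0.1, -0.2, -2.2]
width: 30.9
```

Run:
```python
from h import *
s=ctrl.read_state();p=s['eef_pos'];print(p,s['width']);inc(644.9,157.0,65.8,np.pi/2)
T=tool();im=eyes.get_image('wrist');save(im,'w6.png');cm=cam('wrist',T)
print(lens(cm,im,p[:2],p[2]-25.5+34))
```

```text
[644.70340411 156.93280524  74.34391788] 30.931665508720357
inc [0.01, 0.02, 0.85, -0.04, 0.08, -0.11]
lens px [315.6 259.4] area 2244.5 -> [646.1 158.5]
[646.11409928 158.4615243 ]
```

Emit:
move_arm(increments=[[0, -0.05, 0.3, 0, 0, 0], [0, -0.05, 0.5, 0, 0, 0], [0, -0.05, 0.65, 0, 0, 0], [0, -0.05, 0.75, 0, 0, 0], [0, -0.05, 0.85, 0, 0, 0], [0, -0.05, 0.85, 0, 0, 0], [0, -0.05, 0.85, 0, 0, 0]])

```text
clock: 17.25
eef_pos: [643.7, 156.9, 65.6]
tool_rot: [-3.14, 0.002, 1.569]
force: [-3.6, -0.5, 3.0]
width: 30.9
```

Emit:
move_arm(increments=[[0, 0, 0, 0, 0, 0], [0, 0, 0, 0, 0, 0], [0, 0, 0, 0, 0, 0], [0, 0, 0, 0, 0, 0], [0, 0, -1.5, 0, 0, 0], [0, 0, -4, 0, 0, 0], [0, 0, -8, 0, 0, 0], [0, 0, -10, 0, 0, 0], [0, 0, -10, 0, 0, 0], [0, 0, -10, 0, 0, 0]], grip=0.2)

```text
clock: 18.25
eef_pos: [644.2, 157.1, 166.2]
tool_rot: [-3.141, 0.002, 1.569]
force: [-1.1, -0.1, -1.3]
width: 51.2
```

Run:
```python
from h import *
T=tool();print(T[:3,3]);im=eyes.get_image('wrist');save(im,'w7.png');cm=cam('wrist',T)
lens(cm,im,(645,158),74)
d=disc(cm,im,(645,158),40,45,90);print(d)
s=cv2.resize(im[90:290,220:420],(600,600));save(s,'v3.png')
inc(443,-104.6,125,np.pi/2)
```

```text
[644.21560734 157.07183238 166.23313505]
lens px [315.4 204.8] area 836.5 -> [645.4 158.5]
(array([644.70832723, 158.60127884]), np.float64(44.98949982592384), (644.7184448242188, 158.6258544921875, 45.508445739746094))
inc [-26.16, -20.0, 4.11, -0.13, 0.13, -0.1]
```

View pics/v3.png

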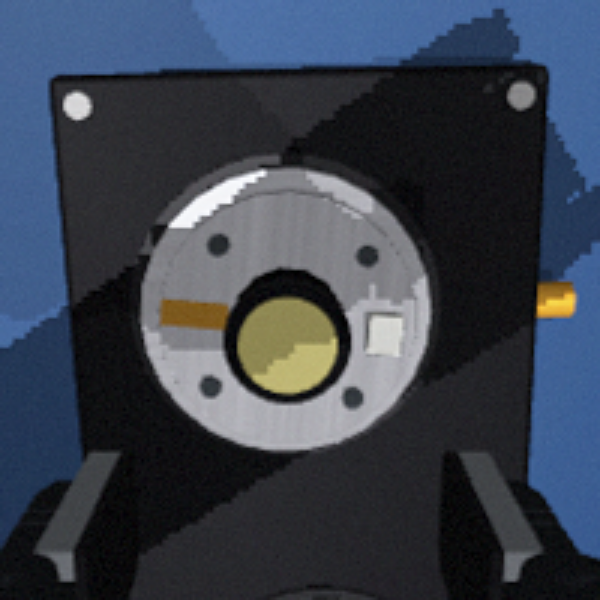

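The fresh module sits centred: lens (645.4,158.5) against plate (644.7,158.6). Now the second one.

Emit:
move_arm(increments=[[-26.2, -20, 0, 0, 0, 0], [-26.2, -20, 0, 0, 0, 0], [-26.2, -20, 0, 0, 0, 0], [-26.2, -20, 0, 0, 0, 0], [-26.2, -20, 2, 0, 0, 0], [-26.2, -20, 4, 0, 0, 0], [-26.2, -20, 4, 0, 0, 0], [-26.2, -20, 4, 0, 0, 0], [-26.2, -20, 4, 0, 0, 0], [-26.2, -20, 4, 0, 0, 0], [-26.2, -20, 4, 0, 0, 0]])

```text
clock: 19.4
eef_pos: [444.7, -103.3, 126.2]
tool_rot: [-3.141, 0.001, 1.571]
force: [0.1, -0.2, -0.7]
width: 51.1
```

Run:
```python
from h import *
np.set_printoptions(precision=1,suppress=True)
T=tool();print(T[:3,3]);im=eyes.get_image('wrist');save(im,'w8.png');cm=cam('wrist',T);w=lens(cm,im,(443,-104.6),34);inc(*w,25,np.pi/2)
print(disc(cm,im,w,8,39,120))
```

```text
[ 444.7 -103.3  126.2]
lens px [311.7 207.4] area 828.0 -> [ 442.8 -104.1]
inc [-0.05, -0.17, 10.12, -0.03, 0.07, 0.02]
(array([ 442.8, -104.3]), np.float64(38.594290273102885), (442.77398681640625, -104.29774475097656, 38.885528564453125))
```

Emit:
move_arm(increments=[[-0.05, -0.2, 4, 0, 0, 0], [-0.05, -0.2, 7, 0, 0, 0], [-0.05, -0.2, 9, 0, 0, 0], [-0.05, -0.2, 10.1, 0, 0, 0], [-0.05, -0.2, 10.1, 0, 0, 0], [-0.05, -0.2, 10.1, 0, 0, 0], [-0.05, -0.2, 10.1, 0, 0, 0]])

```text
clock: 20.15
eef_pos: [442.1, -105.3, 25.9]
tool_rot: [3.141, 0.002, 1.569]
force: [-0.5, 0.6, -0.2]
width: 51.4
```

Emit:
move_arm(increments=[[0, 0, 0, 0, 0, 0], [0, 0, 0, 0, 0, 0], [0, 0, 0, 0, 0, 0], [0, 0, 0, 0, 0, 0], [0, 0, 0, 0, 0, 0]], grip=-1)

```text
clock: 20.65
eef_pos: [441.8, -105.5, 26.2]
tool_rot: [3.141, 0.002, 1.569]
force: [-0.7, 0.4, 9.5]
width: 30.8
```

Run:
```python
from h import *
s=ctrl.read_state();p=s['eef_pos'];print(p,s['width']);inc(652.5,-147+p[1]+104.2,100,np.pi/2)
```

```text
[ 441.84840384 -105.52931779   26.24029512] 30.75909726187697
inc [-4.26, 21.07, -7.36, 0.01, 0.14, -0.11]
```

Emit:
move_arm(increments=[[0, 0, -3, 0, 0, 0], [0, 0, -8.5, 0, 0, 0], [0, 0, -8.5, 0, 0, 0], [-4.25, 21.1, -8.5, 0, 0, 0], [-4.25, 21.1, -8.5, 0, 0, 0], [-4.25, 21.1, -8.5, 0, 0, 0], [-4.25, 21.1, -8.5, 0, 0, 0], [-4.25, 21.1, -8.5, 0, 0, 0], [-4.25, 21.1, -8.5, 0, 0, 0], [-4.25, 21.1, -7, 0, 0, 0], [-4.25, 21.1, -5.5, 0, 0, 0], [-4.25, 21.1, -5, 0, 0, 0], [-4.25, 21.1, -5, 0, 0, 0], [-4.25, 21.1, -5, 0, 0, 0], [-4.25, 21.1, -5, 0, 0, 0], [-4.25, 21.1, -5, 0, 0, 0]])

```text
clock: 22.25
eef_pos: [652.7, -148.1, 75.4]
tool_rot: [-3.141, 0.002, 1.569]
force: [0.1, 0.7, -2.3]
width: 30.5
```

Run:
```python
from h import *
s=ctrl.read_state();p=s['eef_pos'];print(p,s['width']);inc(652.5,-148.3,66.3,np.pi/2)
T=tool();im=eyes.get_image('wrist');save(im,'w9.png');cm=cam('wrist',T)
print(lens(cm,im,p[:2],p[2]-26.2+34))
```

```text
[ 652.72758223 -148.14756706   75.38283131] 30.472239322160227
inc [-0.01, -0.02, 0.91, -0.03, 0.11, -0.1]
lens px [315.7 258.7] area 2241.0 -> [ 654.2 -146.6]
[ 654.1911352  -146.55742968]
```

Emit:
move_arm(increments=[[0, 0, 0.3, 0, 0, 0], [0, 0, 0.55, 0, 0, 0], [0, 0, 0.7, 0, 0, 0], [0, 0, 0.8, 0, 0, 0], [0, 0, 0.9, 0, 0, 0], [0, 0, 0.9, 0, 0, 0], [0, 0, 0.9, 0, 0, 0]])

```text
clock: 23.0
eef_pos: [652.1, -148.1, 66.4]
tool_rot: [-3.14, 0.002, 1.569]
force: [-3.0, 0.7, 6.2]
width: 30.8
```

Emit:
move_arm(increments=[[0, 0, 0, 0, 0, 0], [0, 0, 0, 0, 0, 0], [0, 0, 0, 0, 0, 0], [0, 0, 0, 0, 0, 0], [0, 0, -1.5, 0, 0, 0], [0, 0, -4, 0, 0, 0], [0, 0, -8, 0, 0, 0], [0, 0, -10, 0, 0, 0], [0, 0, -10, 0, 0, 0], [0, 0, -10, 0, 0, 0]], grip=0.2)

```text
clock: 24.0
eef_pos: [652.6, -148.0, 166.7]
tool_rot: [-3.141, 0.002, 1.569]
force: [0.2, -0.3, -0.1]
width: 51.3
```

Run:
```python
from h import *
T=tool();print(T[:3,3]);im=eyes.get_image('wrist');save(im,'w10.png');cm=cam('wrist',T)
lens(cm,im,(653,-147),74)
for lo in(90,120):print(disc(cm,im,(653,-147),40,45,lo))
t=eyes.get_image('top');save(t,'top3.png');s=eyes.get_image('scene');save(s,'scene3.png')
lens(cam('top'),t,(645,158),74);lens(cam('scene'),s,(645,158),74)
v=np.hstack([cv2.resize(im[90:290,220:420],(400,400)),cv2.resize(s[60:360,180:480],(400,400))]);save(v,'v4.png')
```

```text
[ 652.64230272 -148.04943795  166.71165071]
lens px [315.4 204.5] area 829.5 -> [ 653.8 -146.6]
(array([ 653.33145447, -146.82795165]), np.float64(44.97836038033499), (653.4210205078125, -146.6135711669922, 45.33662414550781))
(array([ 653.25781851, -146.94119489]), np.float64(44.67288750189669), (653.3120727539062, -146.8538818359375, 45.08211898803711))
lens px [269.8 150.2] area 53.5 -> [644.  156.9]
lens px [305.4 274.9] area 76.0 -> [644.5 157.4]
```

View pics/v4.png

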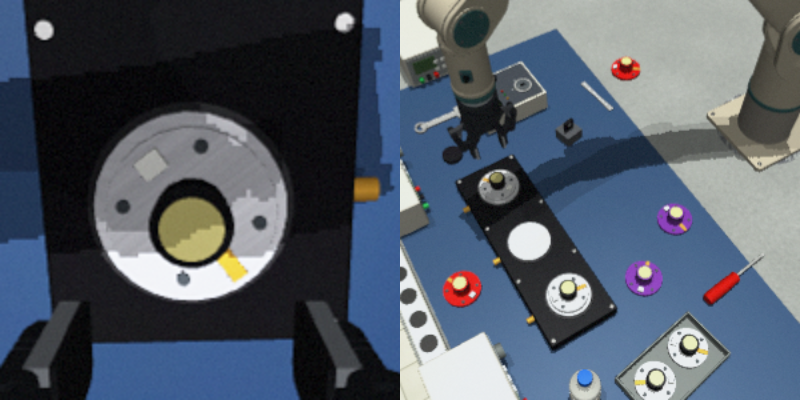

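Both fresh modules are centred on their plates, and no third white module is left on the bench. Next is the key.

```bash
python3 -c "
from h import *
inc(434,-215,145,0)"
```

```text
inc [-6.74, -21.74, 2.06, -0.11, 0.25, 89.9]
```

Emit:
move_arm(increments=[[-6.7, -21.7, 0, 0, 0, 90], [-6.7, -21.7, 0, 0, 0, 90], [-6.7, -21.7, 0, 0, 0, 90], [-6.7, -21.7, 0, 0, 0, 90], [-6.7, -21.7, 0, 0, 0, 90], [-6.7, -21.7, 2, 0, 0, 90], [-6.7, -21.7, 2, 0, 0, 90], [-6.7, -21.7, 2, 0, 0, 90], [-6.7, -21.7, 2, 0, 0, 90], [-6.7, -21.7, 2, 0, 0, 90], [-6.7, -21.7, 2, 0, 0, 90], [-6.7, -21.7, 2, 0, 0, 90], [-6.7, -21.7, 2, 0, 0, 90], [-6.7, -21.7, 2, 0, 0, 90], [-6.7, -21.7, 2, 0, 0, 90]])

```text
clock: 25.65
eef_pos: [435.2, -214.6, 146.1]
tool_rot: [3.14, 0.002, -0.001]
force: [-0.7, -0.0, -0.7]
width: 51.2
```

Run:
```python
from h import *
T=tool();np.save('T11.npy',T);print(T[:3,3],ctrl.read_state()['tool_rot']);im=eyes.get_image('wrist');save(im,'w11.png')
save(cv2.resize(im[100:300,210:430],None,fx=3,fy=3,interpolation=cv2.INTER_CUBIC),'v5.png')
```

```text
[ 435.21091722 -214.58528725  146.05645273] [ 3.14012931e+00  1.95089484e-03 -1.07674316e-03]
```

View pics/v5.png

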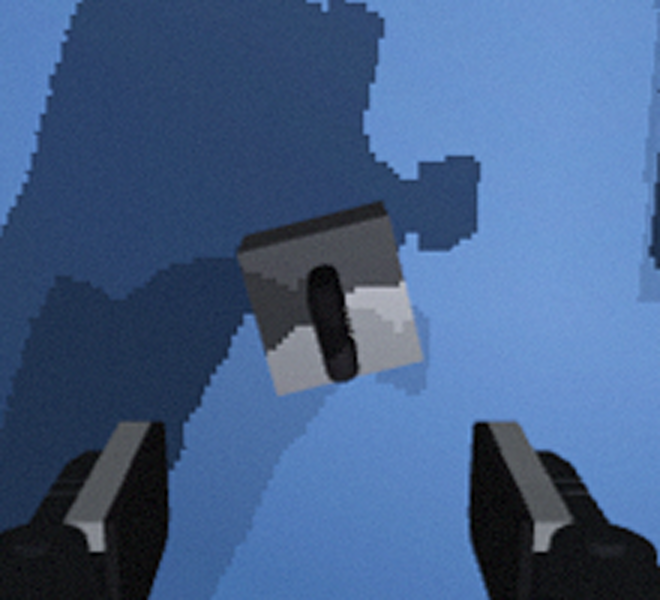

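Crop: the block's top face has corners at about (242,257), (388,217), (422,360) and (280,395). The key's bow runs from (325,268) to (343,380).

Run:
```python
from h import *
np.set_printoptions(precision=1,suppress=True)
T=np.load('T11.npy');cm=cam('wrist',T);im=cv2.imread('pics/w11.png')[:,:,::-1]
f=lambda q:np.array(q)/3+[210-.33,100-.33]
w=p2w(cm,f([(242,257),(388,217),(422,360),(280,395)]),30)[:,:2];print(w,w.mean(0),[np.linalg.norm(w[i]-w[i-1]) for i in range(4)])
d=w[0]+w[1]-w[2]-w[3];print('yaw',np.degrees(np.arctan2(d[1],d[0])))
# black bow mask
g=im.max(2);m=np.zeros(g.shape,np.uint8);m[180:232,305:335]=(g[180:232,305:335]<48)
n,l,st,ce=cv2.connectedComponentsWithStats(m);i=1+np.argmax(st[1:,4])
c=cv2.findContours((l==i).astype(np.uint8),cv2.RETR_EXTERNAL,cv2.CHAIN_APPROX_NONE)[0][0]
r=cv2.minAreaRect(c);b=cv2.boxPoints(r);print(st[i],r);q=p2w(cm,b,55)[:,:2];print('bow z55',q,q.mean(0))
# predicted silhouette of bow for centre/yaw
from scipy.optimize import minimize
pts=c.reshape(-1,2).astype(float);mask=(l==i)
def sil(v):
    x,y,a=v;R2=R.from_euler('z',a).as_matrix();B=np.array([[sx*14,sy*4.5,z] for sx in(-1,1) for sy in(-1,1) for z in(25,55)])@R2.T+[x,y,0]
    h=cv2.convexHull((w2p(cm,B)*16).astype(np.int32));k=np.zeros(g.shape,np.uint8);cv2.fillConvexPoly(k,h,1,shift=4);return k
def cost(v): k=sil(v);return (k!=mask).sum()
best=min((minimize(cost,[w.mean(0)[0]+dx,w.mean(0)[1]+dy,a],method='Nelder-Mead',options=dict(initial_simplex=np.array([w.mean(0)[0]+dx,w.mean(0)[1]+dy,a])+np.vstack([np.zeros(3),np.diag([3,3,.1])]))) for dx in(-2,2) for dy in(-2,2) for a in(.1,.25)),key=lambda o:o.fun)
print(best.x,np.degrees(best.x[2]),best.fun,mask.sum())
```

```text
[[ 448.7 -191.6]
 [ 460.6 -234.4]
 [ 416.6 -245.7]
 [ 405.3 -202.3]] [ 432.8 -218.5] [np.float64(44.670857841871424), np.float64(44.491255530057174), np.float64(45.35370797005286), np.float64(44.859159988572685)]
yaw 14.143539086761093
[312 188  17  39 415] ((319.5384826660156, 207.30770874023438), (38.83297348022461, 12.566638946533203), 78.11134338378906)
bow z55 [[ 450.4 -208.9]
 [ 452.5 -218.8]
 [ 420.3 -225.6]
 [ 418.  -215.4]] [ 435.3 -217.2]
[ 432.8 -217.6    0.2] 11.428363914324523 95.0 415
```

Run:
```python
from h import *
inc(432.8,-217.2,110,0.235);inc(432.8,-217.2,37,0.235)
```

```text
inc [-0.24, 0.25, 3.61, 0.08, 0.11, -13.54]
inc [-0.23, 0.24, 10.91, 0.08, 0.11, -13.54]
```

Emit:
move_arm(increments=[[-0.24, 0.25, 2, 0, 0, -13.5], [-0.24, 0.25, 2, 0, 0, -13.5], [-0.24, 0.25, 2, 0, 0, -13.5], [-0.24, 0.25, 2, 0, 0, -13.5], [-0.24, 0.25, 2, 0, 0, -13.5]], grip=-0.35)

```text
clock: 26.2
eef_pos: [433.2, -217.2, 126.5]
tool_rot: [3.14, 0.001, 0.232]
force: [0.3, -0.5, 0.2]
width: 27.6
```

Run:
```python
from h import *
T=tool();np.save('T12.npy',T);print(T[:3,3],ctrl.read_state()['tool_rot'],ctrl.read_state()['width']);im=eyes.get_image('wrist');save(im,'w12.png')
cm=cam('wrist',T);u=w2p(cm,[[432.8,-217.6,50]])[0].astype(int);print(u)
save(cv2.resize(im[u[1]-60:u[1]+90,u[0]-75:u[0]+75],None,fx=4,fy=4,interpolation=cv2.INTER_CUBIC),'v6.png')
```

```text
[ 433.2105866  -217.23300169  126.51865928] [3.13980266e+00 1.40056824e-03 2.32468681e-01] 27.59955716579502
[316 213]
```

View pics/v6.png

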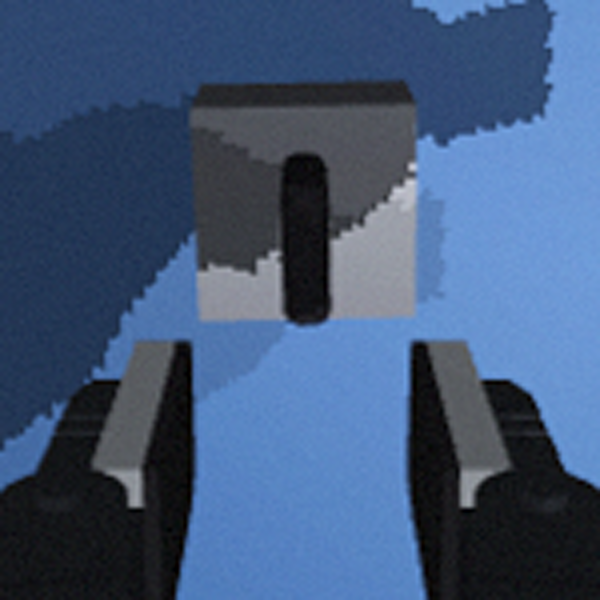

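Run:
```python
from h import *
np.set_printoptions(precision=2,suppress=True)
T=np.load('T12.npy');cm=cam('wrist',T)
f=lambda q:np.array(q)/4+[241-.4,153-.4]
def t(q,z): w=p2w(cm,f([q]),z)[0]; return (np.linalg.inv(T)@np.r_[w,1])[:3]
print('front',t((304,152),30),t((304,152),35),'back',t((306,325),60),t((306,325),55))
w=np.array([t(q,30) for q in [(191,110),(415,103),(415,317),(199,321)]]);print(w,w.mean(0))
inc(432.8,-217.2,37,0.232)
```

```text
front [13.44  0.38 96.5 ] [14.57  0.37 91.5 ] back [-12.99   0.72  66.54] [-14.91   0.75  71.54]
[[ 22.19 -22.66  96.45]
 [ 23.67  22.96  96.53]
 [-22.7   24.18  96.59]
 [-23.62 -22.01  96.51]] [-0.11  0.62 96.52]
inc [-0.02, -0.03, 8.95, 0.11, 0.09, 0.05]
```

Emit:
move_arm(increments=[[0, 0, 3, 0.1, 0.1, 0], [0, 0, 6, 0.1, 0.1, 0], [0, 0, 8, 0.1, 0.1, 0], [0, 0, 9, 0.1, 0.1, 0], [0, 0, 9, 0.1, 0.1, 0], [0, 0, 9, 0.1, 0.1, 0], [0, 0, 9, 0.1, 0.1, 0]])

```text
clock: 26.95
eef_pos: [433.5, -217.6, 37.2]
tool_rot: [3.141, -0.001, 0.234]
force: [-0.8, 0.3, -0.1]
width: 27.7
```

Emit:
move_arm(increments=[[0, 0, 0, 0, 0, 0], [0, 0, 0, 0, 0, 0], [0, 0, 0, 0, 0, 0], [0, 0, 0, 0, 0, 0], [0, 0, 0, 0, 0, 0]], grip=-1)

```text
clock: 27.45
eef_pos: [433.3, -217.6, 37.2]
tool_rot: [3.141, -0.001, 0.234]
force: [-0.5, 0.3, 5.9]
width: 7.5
```

Emit:
move_arm(increments=[[0, 0, -1, 0, 0, 0], [0, 0, -2, 0, 0, 0], [0, 0, -3, 0, 0, 0], [0, 0, -5, 0, 0, 0], [0, 0, -8, 0, 0, 0], [0, 0, -11, 0, 0, 0], [0, 0, -14, 0, 0, 0], [0, 0, -14, 0, 0, 0], [0, 0, -14, 0, 0, 0]])

```text
clock: 28.35
eef_pos: [433.0, -217.5, 177.4]
tool_rot: [3.141, -0.001, 0.234]
force: [-0.3, 0.1, -1.2]
width: 7.6
```

```bash
python3 -c "
from h import *
w=p2w(cam('top'),(448.5,211.3),64)[0];print(w);w=p2w(cam('scene'),[(272,124)],64)[0];print(w)
inc(470,-375,172,0.0)"
```

```text
[ 474.27347762 -377.05161122   64.        ]
[ 475.03754768 -371.68351757   64.        ]
inc [-0.05, 16.18, 0.55, 0.04, -0.08, 13.39]
```

Emit:
move_arm(increments=[[0, 16.2, 0, 0, 0, 13.4], [0, 16.2, 0, 0, 0, 13.4], [0, 16.2, 0, 0, 0, 13.4], [0, 16.2, 0.5, 0, 0, 13.4], [0, 16.2, 0.5, 0, 0, 13.4], [0, 16.2, 0.5, 0, 0, 13.4], [0, 16.2, 0.5, 0, 0, 13.4], [0, 16.2, 0.5, 0, 0, 13.4], [0, 16.2, 0.5, 0, 0, 13.4]])

```text
clock: 29.25
eef_pos: [470.6, -373.8, 171.5]
tool_rot: [-3.141, 0.0, 0.002]
force: [0.4, 0.5, -0.4]
width: 7.9
```

Run:
```python
from h import *
T=tool();np.save('T13.npy',T);print(T[:3,3],ctrl.read_state()['tool_rot'],ctrl.read_state()['width']);im=eyes.get_image('wrist');save(im,'w13.png')
save(cv2.resize(im[80:330,190:440],None,fx=2.4,fy=2.4,interpolation=cv2.INTER_CUBIC),'v7.png')
```

```text
[ 470.5880676  -373.80875854  171.4845656 ] [-3.14102725e+00  2.18824997e-04  1.51433590e-03] 7.851132103267865
```

View pics/v7.png

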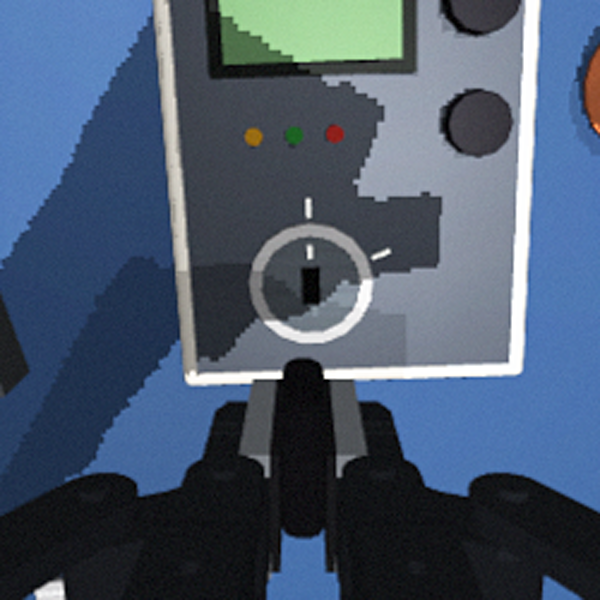

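```bash
cat >> h.py <<'E'
def slot(im,u0,win=14,thr=45):
    x,y=int(u0[0]),int(u0[1]);g=im[y-win:y+win,x-win:x+win].max(2);m=(g<thr).astype(np.uint8)
    n,l,st,ce=cv2.connectedComponentsWithStats(m);i=min(range(1,n),key=lambda i:np.hypot(*(ce[i]-win))+100*(st[i,4]<10))
    wgt=np.where(cv2.dilate((l==i).astype(np.uint8),np.ones((3,3))),np.clip(90-g.astype(float),0,None),0)
    Y,X=np.mgrid[y-win:y+win,x-win:x+win];return np.array([(wgt*X).sum(),(wgt*Y).sum()])/wgt.sum(),st[i]
E
python3 - <<'E'
from h import *
np.set_printoptions(precision=2,suppress=True)
T=np.load('T13.npy');cm=cam('wrist',T);im=cv2.imread('pics/w13.png')[:,:,::-1]
f=lambda q:np.array(q)/2.4+[190-.3,80-.3]
ti=lambda w:(np.linalg.inv(T)@np.r_[w,1])[:3]
u0=f((311,286));print(u0);print(im[190:210,312:328].max(2))
u,st=slot(im,u0);print(u,st);w=p2w(cm,[u],64)[0];print('mouth',w,ti(w))
e=p2w(cm,f([(188,382),(522,372),(162,20),(190,375),(535.5,20),(521,370)]),60)[:,:2]
for a,b,o in((1,0,np.pi/2),(3,2,0),(5,4,0)): d=e[b]-e[a];print('ang',np.degrees(np.arctan2(d[1],d[0])-o))
# ring centre by dark plug / bright ring
for zz in(4,7,10): print('bow front',ti(p2w(cm,[f((303,358))],171.5-zz)[0]))
# bow columns at a few rows
for r in range(228,300,6): row=im[r,300:335].max(1) if im.ndim==2 else im[r,300:335].max(1); print(r,row)
E
```

```text
[319.28 198.87]
[[ 84  86  83  80  82  81  80  84  84  73  74  84  84  83  80  85]
 [ 77  82  79  67  46  47  47  52  52  40  33  66  78  81  78  80]
 [ 81  79  83  46  10  12   4   4  10   5   0  61  80  82  86  80]
 [ 76  83  88  46   8   9   3  10   6   9   0  68  86  86  86  87]
 [ 82  84  92  53  12   4   7   7  13  11   7  71  89  85  80  84]
 [ 79  86  86  51  19   5   9   2  14   3   1  69  85  83  83  84]
 [ 82  84  84  63  19   9   5  10   5   7   5  68  82  81  83  84]
 [ 78  81  82  57  23   2  12  12  11   2   8  73  87  81  85  81]
 [ 80  82  87  61  23   9   3   5   8   8   9  69  84  83  82  82]
 [ 81  87  81  58  19   3  10  15   6  11   2  64  82  81  84  78]
 [ 84  83  83  58  20   6  11   9   6  12   1  46  74  81  77  80]
 [ 66  77  81  51  20  15   8   8  12  12   4  49  72  77  79  70]
 [ 56  74  84  61  23   1  12   7   8   3   6  48  77  79  78  73]
 [ 62  70  82  54  22   3   4   6  11   4   5  46  77  85 103 108]
 [ 64  60  63  58  25   4   9  12   6  12   3  42  73  75 145 170]
 [ 63  60  63  52  22   5   7   6   5   4   0  65 105 102 142 155]
 [ 64  61  6
[... 1290 characters left out ...]
14 22 19 17 16 19 17 18 19 17 23 15
 18 17 16 19 15 36 75 86 88 89 87]
270 [141 145  82  25  25  29  24  11  17  18  22  17  20  20  14  19  14  21
  19  16  13  19  12  16  15  12  25  28  21  22 117 143 139 142 141]
276 [116 148  81  24  23  25  21  18  14  20  12  16  16   9  21  10  20  15
  17  17  12  20  16  18  18  17  22  26  27  20 118 149  80  10  22]
282 [17 22 24 29 30 29 19 13  8 13 20 15 20 12 19 16 16 15 16 22 21 16 19 22
 16 17 25 29 26 26 22 17 23 20 21]
288 [23 14 20 30 24 25 20 15 19 16 14 19 21 16 21 23 19 17 22 18 17 22 11 19
 15 18 25 26 26 25 21 22 20 18 23]
294 [20 17 24 26 25 31 26 12 12 14 20 15 21 21 15 17 23 14 13 16 18 19 18 19
 16 16 25 29 27 26 21 14 17 21 20]
```

Run:
```python
from h import *
np.set_printoptions(precision=3,suppress=True)
c=eyes.calibration('wrist');print(c['cx'],c['tool_from_camera'])
def ray(T,u,z):
    cm=cam('wrist',T);w=p2w(cm,[u],z)[0];return (np.linalg.inv(T)@np.r_[w,1])[:3]
T=np.eye(4);T[:3,:3]=R.from_euler('xyz',[np.pi,0,np.pi/2]).as_matrix();T[:3,3]=644.7,156.9,74.3
print(ray(T,(315.6,259.4),82.8))
T[:3,:3]=R.from_euler('xyz',[np.pi,0,0]).as_matrix();print(ray(T,(315.6,259.4),82.8))
print(tool(),ctrl.read_state()['eef_pos'])
```

```text
315.846548859294 [[   0.001    0.965    0.262   67.647]
 [   1.      -0.001   -0.001   -0.725]
 [  -0.       0.262   -0.965 -143.519]
 [   0.       0.       0.       1.   ]]
[ 2.306 -0.737 -8.5  ]
[ 2.306 -0.737 -8.5  ]
[[   1.       0.001   -0.     470.54 ]
 [   0.001   -1.       0.    -374.104]
 [  -0.      -0.      -1.     171.464]
 [   0.       0.       0.       1.   ]] [ 470.54  -374.104  171.464]
```

```bash
for k in 1 2; do python3 - <<'E'
from h import *
np.set_printoptions(precision=3,suppress=True)
for i in range(4): print(eyes.calibration('wrist')['tool_from_camera'][:3,3], ctrl.read_state()['eef_pos'])
T=tool();im=eyes.get_image('wrist');print(slot(im,(319,198.6))[0])
print(eyes.calibration('wrist')['tool_from_camera'][:3,3],ctrl.read_state()['clock'])
E
done
```

```text
[  67.647   -0.725 -143.519] [ 470.54  -374.104  171.464]
[  67.647   -0.725 -143.519] [ 470.54  -374.104  171.464]
[  67.647   -0.725 -143.519] [ 470.54  -374.104  171.464]
[  67.647   -0.725 -143.519] [ 470.54  -374.104  171.464]
[318.672 198.71 ]
[  67.647   -0.725 -143.519] 29.35
[  67.647   -0.725 -143.519] [ 470.509 -374.329  171.426]
[  67.647   -0.725 -143.519] [ 470.509 -374.329  171.426]
[  67.647   -0.725 -143.519] [ 470.509 -374.329  171.426]
[  67.647   -0.725 -143.519] [ 470.509 -374.329  171.426]
[318.411 198.61 ]
[  67.647   -0.726 -143.519] 29.4
```

Emit:
move_arm(increments=[[0, 0, 0, 0, 0, -2.1], [0, 0, 0, 0, 0, -2.1], [0, 0, 0, 0, 0, -2.1], [0, 0, 0, 0, 0, -2.1], [0, 0, 0, 0, 0, -2.1]])

```text
clock: 29.9
eef_pos: [470.3, -374.9, 171.1]
tool_rot: [-3.141, 0.0, 0.037]
force: [-0.0, 0.8, 0.1]
width: 7.9
```

Run:
```python
from h import *
np.set_printoptions(precision=2,suppress=True)
s=ctrl.read_state();print(s['eef_pos'],s['tool_rot'],s['qd'].round(3))
T=tool();im=eyes.get_image('wrist');save(im,'w14.png');cm=cam('wrist',T)
ti=lambda w:(np.linalg.inv(T)@np.r_[w,1])[:3]
u,_=slot(im,(319,198.6));print('mouth',u,ti(p2w(cm,[u],64)[0]))
print('rows',[(r,im[r,313:320].max(1).mean().round()) for r in range(226,238)])
row=im[235,300:335].max(1);print(row);print(im[240,300:335].max(1))
for z in(5,7): print(ti(p2w(cm,[(316.1,230)],T[2,3]-z)[0]))
# slot angle
m=(im[188:212,308:330].max(2)<45).astype(np.uint8);q=cv2.findContours(m,0,cv2.CHAIN_APPROX_NONE)[0];q=max(q,key=cv2.contourArea);print('slot rect',cv2.minAreaRect(q))
```

```text
[ 470.3  -374.95  171.08] [-3.14  0.    0.04] [-0.  0.  0.  0.  0. -0. -0.]
mouth [317.73 198.54] [  3.91   1.09 107.08]
rows [(226, np.float64(131.0)), (227, np.float64(133.0)), (228, np.float64(119.0)), (229, np.float64(58.0)), (230, np.float64(7.0)), (231, np.float64(14.0)), (232, np.float64(13.0)), (233, np.float64(15.0)), (234, np.float64(12.0)), (235, np.float64(14.0)), (236, np.float64(11.0)), (237, np.float64(15.0))]
[255 255 255 255 255 255 255 209  32  10  11  16  14  15  15  18  15  11
  11  14  17  16   8   3 106 255 255 255 255 255 255 255 255 255 255]
[84 87 87 88 78 37 15 15 17 11 13 13  9 12  9 10 15  4 14 14 17 15 14 15
 16 10 14 54 81 89 87 83 86 89 84]
[12.75 -0.44  4.99]
[12.01 -0.43  6.99]
slot rect ((9.5, 10.5), (15.0, 7.0), 90.0)
```

Emit:
move_arm(increments=[[0.43, 0.15, 3, 0, 0, 0], [0.43, 0.15, 5, 0, 0, 0], [0.43, 0.15, 6.5, 0, 0, 0], [0.43, 0.15, 7.4, 0, 0, 0], [0.43, 0.15, 7.4, 0, 0, 0], [0.43, 0.15, 7.4, 0, 0, 0], [0.43, 0.15, 7.4, 0, 0, 0]])

```text
clock: 30.65
eef_pos: [475.3, -376.6, 98.1]
tool_rot: [3.141, -0.001, 0.037]
force: [0.7, 1.0, 0.0]
width: 7.8
```

Run:
```python
from h import *
np.set_printoptions(precision=2,suppress=True)
s=ctrl.read_state();print(s['eef_pos'],s['tool_rot'],s['force'])
t=eyes.get_image('scene');cm=cam('scene');im=eyes.get_image('wrist')
u=w2p(cm,[[474.5,-376,64]])[0].astype(int);print(u)
save(np.hstack([cv2.resize(t[u[1]-30:u[1]+30,u[0]-30:u[0]+30],(400,400),interpolation=cv2.INTER_CUBIC),cv2.resize(im[150:290,246:386],(400,400),interpolation=cv2.INTER_CUBIC)]),'v8.png')
```

```text
[ 475.26 -376.65   98.08] [ 3.14 -0.    0.04] [0.69 1.   0.  ]
[271 123]
```

View pics/v8.png

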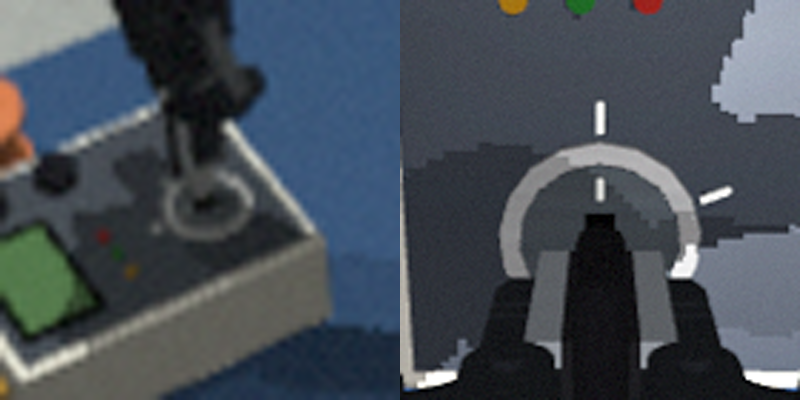

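Emit:
move_arm(increments=[[-0.06, -0.03, 0.3, 0, 0, 0], [-0.06, -0.03, 0.5, 0, 0, 0], [-0.06, -0.03, 0.7, 0, 0, 0], [-0.06, -0.03, 0.85, 0, 0, 0], [-0.06, -0.03, 1.0, 0, 0, 0], [-0.06, -0.03, 1.0, 0, 0, 0], [-0.06, -0.03, 1.0, 0, 0, 0]])

```text
clock: 31.45
eef_pos: [474.1, -375.9, 87.1]
tool_rot: [-3.141, 0.0, 0.037]
force: [-0.2, -0.8, -0.2]
width: 7.9
```

Emit:
move_arm(increments=[[0, 0, 0.2, 0, 0, 0], [0, 0, 0.4, 0, 0, 0], [0, 0, 0.6, 0, 0, 0], [0, 0, 0.8, 0, 0, 0], [0, 0, 0.8, 0, 0, 0], [0, 0, 0.8, 0, 0, 0]])

```text
clock: 32.05
eef_pos: [474.0, -375.9, 79.0]
tool_rot: [-3.141, 0.001, 0.037]
force: [-0.7, -0.3, -1.0]
width: 8.1
```

Emit:
move_arm(increments=[[0, 0, 0.2, 0, 0, 0], [0, 0, 0.4, 0, 0, 0], [0, 0, 0.5, 0, 0, 0], [0, 0, 0.6, 0, 0, 0], [0, 0, 0.7, 0, 0, 0], [0, 0, 0.7, 0, 0, 0], [0, 0, 0.7, 0, 0, 0]])

```text
clock: 32.75
eef_pos: [474.0, -375.9, 72.1]
tool_rot: [-3.141, 0.0, 0.037]
force: [-0.6, -0.9, -0.1]
width: 8.0
```

Still free; continuing to the seat.

Emit:
move_arm(increments=[[0, 0, 0.1, 0, 0, 0], [0, 0, 0.2, 0, 0, 0], [0, 0, 0.25, 0, 0, 0], [0, 0, 0.25, 0, 0, 0], [0, 0, 0.25, 0, 0, 0]])

```text
clock: 33.25
eef_pos: [474.2, -376.1, 71.2]
tool_rot: [3.141, -0.0, 0.037]
force: [-2.7, 1.5, 10.4]
width: 7.7
```

Emit:
move_arm(increments=[[0, 0, 0, 0, 0, 4], [0, 0, 0, 0, 0, 9], [0, 0, 0, 0, 0, 14], [0, 0, 0, 0, 0, 19], [0, 0, 0, 0, 0, 24], [0, 0, 0, 0, 0, 29], [0, 0, 0, 0, 0, 34], [0, 0, 0, 0, 0, 39], [0, 0, 0, 0, 0, 44], [0, 0, 0, 0, 0, 49], [0, 0, 0, 0, 0, 54], [0, 0, 0, 0, 0, 59], [0, 0, 0, 0, 0, 64], [0, 0, 0, 0, 0, 68], [0, 0, 0, 0, 0, 71], [0, 0, 0, 0, 0, 71], [0, 0, 0, 0, 0, 71]])

```text
clock: 34.95
eef_pos: [473.8, -378.1, 71.2]
tool_rot: [3.141, -0.003, -1.204]
force: [-2.9, -1.7, 9.1]
width: 8.2
```

Run:
```python
from h import *
np.set_printoptions(precision=3,suppress=True)
s=ctrl.read_state();print(s['eef_pos'],s['tool_rot'],s['force'],s['torque'],s['qpos'])
```

```text
[ 473.811 -378.11    71.184] [ 3.141 -0.003 -1.204] [-2.867 -1.657  9.081] [-0.393  0.637 -0.02 ] [ 0.474  0.788  0.248  1.778 -0.304  0.611 -1.872]
```

Emit:
move_arm(increments=[[0, 0, 0, 0, 0, 1], [0, 0, 0, 0, 0, 2], [0, 0, 0, 0, 0, 3], [0, 0, 0, 0, 0, 4], [0, 0, 0, 0, 0, 5], [0, 0, 0, 0, 0, 5], [0, 0, 0, 0, 0, 5]])

```text
clock: 35.65
eef_pos: [473.7, -378.2, 71.2]
tool_rot: [3.141, -0.003, -1.291]
force: [-3.9, -1.7, 9.1]
width: 7.9
```

Run:
```python
from h import *
np.set_printoptions(precision=3,suppress=True)
s=ctrl.read_state();print(s['eef_pos'],s['tool_rot'],s['force'],s['torque'])
```

```text
[ 473.704 -378.194   71.194] [ 3.141 -0.003 -1.291] [-3.853 -1.702  9.112] [-0.384  0.691  0.003]
```

Emit:
move_arm(increments=[[0, 0, 0, 0, 0, 1], [0, 0, 0, 0, 0, 2], [0, 0, 0, 0, 0, 3], [0, 0, 0, 0, 0, 4], [0, 0, 0, 0, 0, 5], [0, 0, 0, 0, 0, 5], [0, 0, 0, 0, 0, 5]])

```text
clock: 36.35
eef_pos: [473.6, -378.2, 71.2]
tool_rot: [3.141, -0.003, -1.378]
force: [-3.0, -1.7, 8.6]
width: 8.0
```

Run:
```python
from h import *
np.set_printoptions(precision=3,suppress=True)
s=ctrl.read_state();print(s['eef_pos'],s['tool_rot'],s['force'],s['torque'])
```

```text
[ 473.585 -378.23    71.182] [ 3.141 -0.003 -1.378] [-2.96  -1.678  8.589] [-0.362  0.691  0.001]
```

Emit:
move_arm(increments=[[0, 0, 0, 0, 0, 1], [0, 0, 0, 0, 0, 2], [0, 0, 0, 0, 0, 3], [0, 0, 0, 0, 0, 4], [0, 0, 0, 0, 0, 4], [0, 0, 0, 0, 0, 4]])

```text
clock: 36.95
eef_pos: [473.4, -378.1, 71.1]
tool_rot: [3.141, -0.003, -1.447]
force: [-3.5, -1.8, 9.2]
width: 7.8
```

Run:
```python
from h import *
np.set_printoptions(precision=3,suppress=True)
s=ctrl.read_state();print(s['eef_pos'],s['tool_rot'],s['force'],s['torque'],s['width'])
im=eyes.get_image('wrist');save(im,'w15.png');save(cv2.resize(im[100:300,210:430],None,fx=3,fy=3,interpolation=cv2.INTER_CUBIC),'v9.png')
```

```text
[ 473.431 -378.079   71.144] [ 3.141 -0.003 -1.447] [-3.524 -1.764  9.191] [-0.363  0.818  0.133] 7.833070147610433
```

View pics/v9.png

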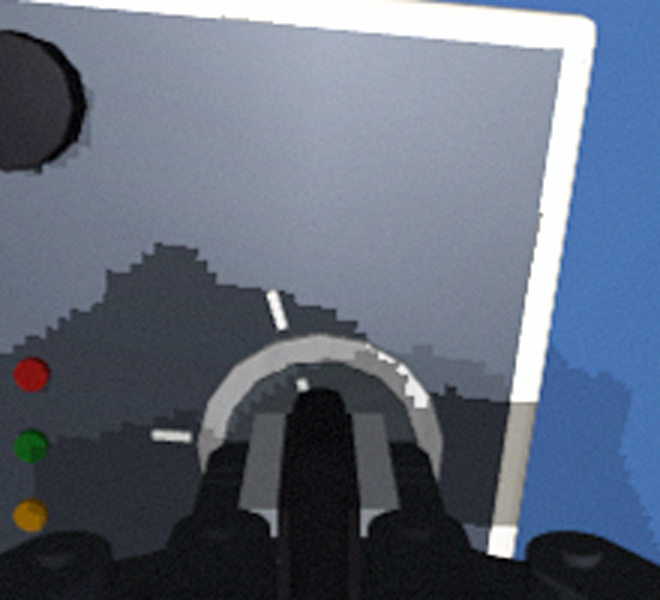

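Emit:
move_arm(increments=[[0, 0, 0, 0, 0, 1], [0, 0, 0, 0, 0, 2], [0, 0, 0, 0, 0, 2], [0, 0, 0, 0, 0, 2]])

```text
clock: 37.4
eef_pos: [473.4, -378.1, 71.2]
tool_rot: [3.141, -0.003, -1.482]
force: [-3.0, -1.9, 10.2]
width: 7.2
```

Run:
```python
from h import *
np.set_printoptions(precision=3,suppress=True)
s=ctrl.read_state();print(s['eef_pos'],s['tool_rot'],s['force'],s['torque'],s['width'])
```

```text
[ 473.398 -378.082   71.194] [ 3.141 -0.003 -1.482] [-3.035 -1.872 10.196] [-0.329  0.849  0.249] 7.241366759792661
```

Emit:
move_arm(increments=[[0, 0, 0, 0, 0, 0], [0, 0, 0, 0, 0, 0], [0, 0, 0, 0, 0, 0], [0, 0, 0, 0, 0, 0], [0, 0, -1, 0, 0, 0], [0, 0, -3, 0, 0, 0], [0, 0, -6, 0, 0, 0], [0, 0, -10, 0, 0, 0], [0, 0, -10, 0, 0, 0], [0, 0, -10, 0, 0, 0]], grip=-0.3)

```text
clock: 38.4
eef_pos: [474.7, -376.3, 171.2]
tool_rot: [-3.14, -0.001, -1.482]
force: [-0.3, -0.5, -0.8]
width: 29.8
```

Run:
```python
from h import *
np.set_printoptions(precision=1,suppress=True)
s=ctrl.read_state();print(s['clock'],s['eef_pos'],s['force'])
im=eyes.get_image('wrist');t=eyes.get_image('top');sc=eyes.get_image('scene');save(t,'top5.png');save(sc,'scene5.png')
for xy,z in [((645,158),74),((653,-147),74),((494,360),38),((584,379),38)]:
    lens(cam('top'),t,xy,z);lens(cam('scene'),sc,xy,z)
v=np.hstack([cv2.resize(im[100:300,210:410],(400,400),interpolation=cv2.INTER_CUBIC),cv2.resize(sc[60:360,180:480],(400,400),interpolation=cv2.INTER_CUBIC)]);save(v,'v10.png')
```

```text
38.4 [ 474.7 -376.3  171.2] [-0.3 -0.5 -0.8]
lens px [269.8 150.2] area 53.5 -> [644.1 156.9]
lens px [305.2 275. ] area 80.0 -> [645.1 157.2]
lens px [383.3 136. ] area 58.5 -> [ 698.1 -182.9]
lens px [232.4 191.4] area 54.0 -> [ 700.1 -181. ]
lens px [202.8 200.4] area 60.0 -> [493.1 356.8]
lens px [397.6 315.3] area 47.5 -> [490.7 356.4]
lens px [198.1 170.9] area 56.5 -> [584.4 378.7]
lens px [359.4 346.5] area 20.5 -> [616.  371.9]
```

View pics/v10.png

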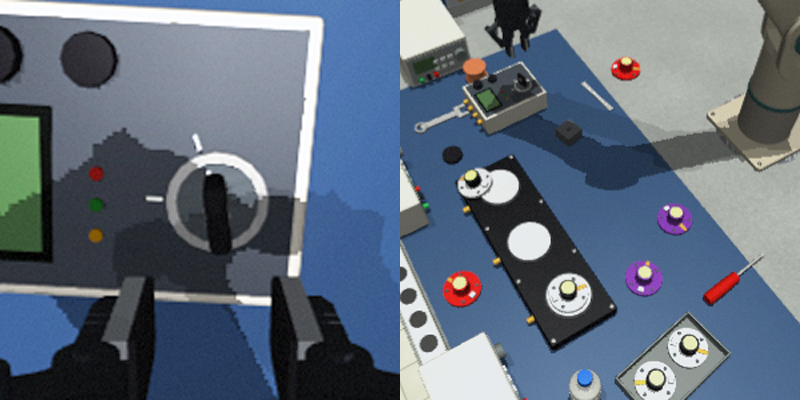

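The key switch is on: key seated and its plug mark lined up with the "on" tick. But the right-hand module has been knocked to about (700,-182) and is leaning off its plate, so I put it right. I look closely first.

Run:
```python
from h import *
np.set_printoptions(precision=1,suppress=True)
print(p2w(cam('top'),[(375,108),(447,108),(375,98)],5));print(p2w(cam('top'),[(375,98),(447,98)],90))
inc(690,-175,175,-0.65)
```

```text
[[ 818.6 -169.3    5. ]
 [ 827.2 -408.     5. ]
 [ 853.8 -169.6    5. ]]
[[ 812.9 -156.    90. ]
 [ 821.1 -378.    90. ]]
inc [-18.02, -23.34, -0.64, 0.05, 0.15, -47.65]
```

Emit:
move_arm(increments=[[-18, -23.3, -0.6, 0, 0, -47.6], [-18, -23.3, -0.6, 0, 0, -47.6], [-18, -23.3, -0.6, 0, 0, -47.6], [-18, -23.3, -0.6, 0, 0, -47.6], [-18, -23.3, -0.6, 0, 0, -47.6], [-18, -23.3, -0.6, 0, 0, -47.6], [-18, -23.3, -0.6, 0, 0, -47.6], [-18, -23.3, -0.6, 0, 0, -47.6], [-18, -23.3, -0.6, 0, 0, -47.6], [-18, -23.3, -0.6, 0, 0, -47.6], [-18, -23.3, -0.6, 0, 0, -47.6], [-18, -23.3, -0.6, 0, 0, -47.6]], grip=0.3)

```text
clock: 39.75
eef_pos: [689.7, -176.8, 175.8]
tool_rot: [3.141, 0.0, -0.652]
force: [-0.5, -1.0, -0.0]
width: 55.7
```

Run:
```python
from h import *
np.set_printoptions(precision=1,suppress=True)
s=ctrl.read_state();print(s['clock'],s['eef_pos'],s['tool_rot'])
T=tool();np.save('T16.npy',T);im=eyes.get_image('wrist');save(im,'w16.png');cm=cam('wrist',T)
lens(cm,im,(698,-182),70);u=w2p(cm,[[690,-175,50]])[0].astype(int);print(u)
save(cv2.resize(im[90:290,220:420],None,fx=3,fy=3,interpolation=cv2.INTER_CUBIC),'v11.png')
```

```text
39.75 [ 689.7 -176.8  175.8] [ 3.1  0.  -0.7]
lens px [315.4 190.1] area 813.5 -> [ 699.4 -182.1]
[315 197]
```

View pics/v11.png

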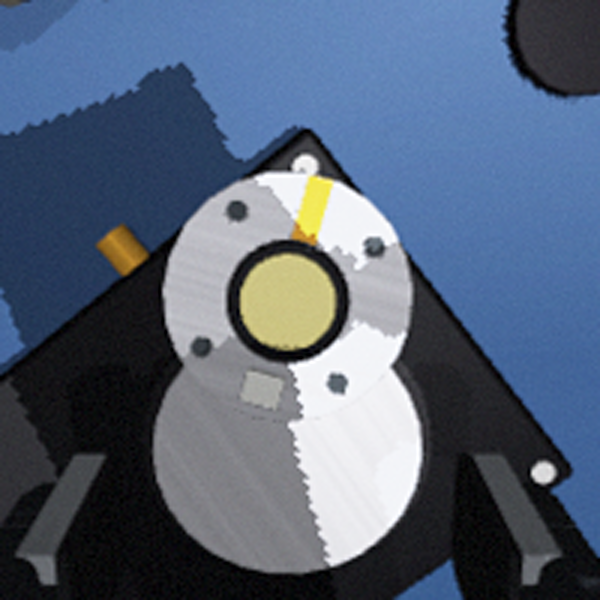

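The module leans outward along the image's up direction, with the barrel at (289,299) in the crop and the plate exposed at (288,450). Geometry gives a lean of about 10°. I'll match the tool tilt to it.

Run:
```python
from h import *
np.set_printoptions(precision=3,suppress=True)
T=tool();cm=cam('wrist',T);th=0.175;yaw=-0.652
P=p2w(cm,[(315.4,190.1)],72.3)[0];d=P[:2]-[653.3,-146.9];print(P,np.hypot(*d),np.arctan2(d[1],d[0]))
G=T.copy();G[:3,:3]=R.from_euler('xyz',[np.pi,0,yaw]).as_matrix()@R.from_rotvec([0,-th,0]).as_matrix()
a=-G[:3,2];print('axis',a)
for back in(80,0):
    G[:3,3]=P-np.array([1.2,0.5,0])*1.0-(34-20)*a+back*a
    D=np.linalg.inv(T)@G;print(G[:3,3],(D[:3,3]/10).round(2),np.degrees(R.from_matrix(D[:3,:3]).as_rotvec()).round(2))
```

```text
[ 699.996 -182.121   72.3  ] 58.48968483230068 -0.6462145009387292
axis [ 0.138 -0.106  0.985]
[ 707.93  -189.593  137.292] [ 2.23 -0.06  3.85] [  0. -10.   0.]
[ 696.859 -181.142   58.514] [ 0.84 -0.06 11.73] [  0. -10.   0.]
```

Emit:
move_arm(increments=[[1.2, 0, 2, 0, -5, 0], [2.23, 0, 3.85, 0, -10, 0], [2.23, 0, 3.85, 0, -10, 0], [2.23, 0, 3.85, 0, -10, 0], [1.7, 0, 6.8, 0, -10, 0], [1.2, 0, 9.8, 0, -10, 0], [0.9, 0, 11.4, 0, -10, 0], [0.84, 0, 11.7, 0, -10, 0], [0.84, 0, 11.7, 0, -10, 0], [0.84, 0, 11.7, 0, -10, 0]])

```text
clock: 40.8
eef_pos: [698.2, -181.2, 61.2]
tool_rot: [-3.14, 0.171, -0.65]
force: [-0.7, -0.8, 0.2]
width: 55.5
```

Emit:
move_arm(increments=[[0, 0, 0, 0, 0, 0], [0, 0, 0, 0, 0, 0], [0, 0, 0, 0, 0, 0], [0, 0, 0, 0, 0, 0], [0, 0, 0, 0, 0, 0], [0, 0, 0, 0, 0, 0]], grip=-1)

```text
clock: 41.4
eef_pos: [697.8, -181.5, 60.5]
tool_rot: [-3.141, 0.173, -0.651]
force: [-0.8, -0.5, 6.2]
width: 31.0
```

Run:
```python
from h import *
np.set_printoptions(precision=3,suppress=True)
T=tool();s=ctrl.read_state();print(s['eef_pos'],s['tool_rot'],s['force'],s['width'])
im=eyes.get_image('wrist');save(im,'w17.png');cm=cam('wrist',T)
G=T.copy();G[:3,:3]=R.from_euler('xyz',[np.pi,0,-0.652]).as_matrix();G[2,3]=110
D=np.linalg.inv(T)@G;print((D[:3,3]/10).round(2),np.degrees(R.from_matrix(D[:3,:3]).as_rotvec()).round(2))
```

```text
[ 697.815 -181.485   60.493] [-3.141  0.173 -0.651] [-0.752 -0.523  6.219] 30.95644932091631
[-0.85 -0.01 -4.88] [-0.06  9.9   0.05]
```

Emit:
move_arm(increments=[[-0.4, 0, -2, 0, 0, 0], [-0.85, 0, -4.9, 0, 0, 0], [-0.85, 0, -4.9, 0, 5, 0], [-0.85, 0, -4.9, 0, 9.9, 0], [-0.85, 0, -4.9, 0, 9.9, 0], [-0.85, 0, -4.9, 0, 9.9, 0], [-0.85, 0, -4.9, 0, 9.9, 0], [-0.85, 0, -4.9, 0, 9.9, 0]])

```text
clock: 42.25
eef_pos: [697.5, -182.1, 108.1]
tool_rot: [3.141, 0.002, -0.652]
force: [-0.9, 0.0, -1.9]
width: 31.3
```

Run:
```python
from h import *
np.set_printoptions(precision=3,suppress=True)
T=tool();s=ctrl.read_state();print(s['eef_pos'],s['tool_rot'],s['force'],s['width'])
im=eyes.get_image('wrist');save(im,'w18.png');cm=cam('wrist',T)
w=lens(cm,im,T[:2,3],T[2,3]+12);p=T[:2,3]+np.array([653.3,-146.9])-w;print(p);inc(*p,75,-0.652);inc(*p,62,-0.652)
save(cv2.resize(im[120:400,120:520],None,fx=1.5,fy=1.5),'v12.png')
```

```text
[ 697.493 -182.137  108.085] [ 3.141  0.002 -0.652] [-0.913  0.031 -1.861] 31.30555823044367
lens px [315.6 265.4] area 2250.0 -> [ 698.5 -181.1]
[ 652.316 -147.98 ]
inc [-5.64, 0.02, 3.31, 0.02, 0.14, 0.01]
inc [-5.63, 0.02, 4.61, 0.02, 0.14, 0.01]
```

View pics/v12.png

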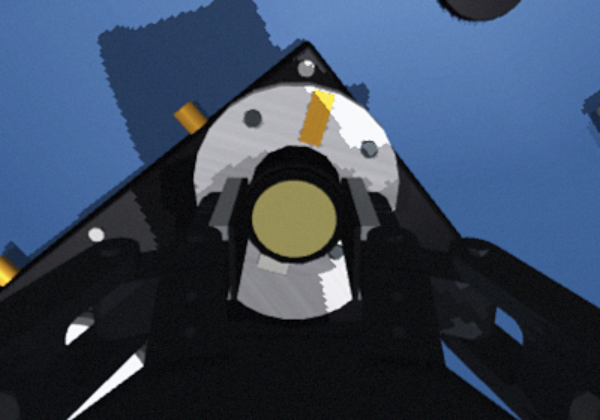

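The module is held and looks level. Moving back over its plate.

Emit:
move_arm(increments=[[-3, 0, 0, 0, 0.1, 0], [-5.64, 0, 0, 0, 0.1, 0], [-5.64, 0, 0, 0, 0.1, 0], [-5.64, 0, 2, 0, 0.1, 0], [-5.64, 0, 3.3, 0, 0.1, 0], [-5.64, 0, 3.6, 0, 0.1, 0], [-5.64, 0, 3.6, 0, 0.1, 0], [-5.64, 0, 3.6, 0, 0.1, 0]])

```text
clock: 43.1
eef_pos: [652.5, -147.3, 72.7]
tool_rot: [-3.141, -0.0, -0.651]
force: [-0.2, -0.7, -1.0]
width: 31.2
```

Run:
```python
from h import *
T=tool();im=eyes.get_image('wrist');cm=cam('wrist',T);print(T[:3,3],ctrl.read_state()['force'])
w=lens(cm,im,T[:2,3],T[2,3]+12);p=T[:2,3]+np.array([653.3,-146.9])-w;inc(*p,62,-0.652)
```

```text
[ 652.50502308 -147.33824656   72.72467541] [-0.71076095 -0.59550037 -1.83512418]
lens px [315.7 265.5] area 2298.5 -> [ 653.4 -146.3]
inc [0.02, 0.07, 1.1, -0.03, -0.03, 0.04]
```

Emit:
move_arm(increments=[[0.02, 0.06, 0.4, 0, 0, 0], [0.02, 0.06, 0.7, 0, 0, 0], [0.02, 0.06, 0.85, 0, 0, 0], [0.02, 0.06, 0.95, 0, 0, 0], [0.02, 0.06, 1.05, 0, 0, 0], [0.02, 0.06, 1.05, 0, 0, 0]])

```text
clock: 43.75
eef_pos: [651.7, -147.7, 63.1]
tool_rot: [-3.142, 0.0, -0.651]
force: [-2.1, 0.4, 6.4]
width: 31.1
```

Contact at 6 N. Release, back off, and look from straight above.

Emit:
move_arm(increments=[[0, 0, 0, 0, 0, 0], [0, 0, 0, 0, 0, 0], [0, 0, 0, 0, 0, 0], [0, 0, 0, 0, 0, 0], [0, 0, -1.5, 0, 0, 0], [0, 0, -4, 0, 0, 0], [0, 0, -8, 0, 0, 0], [0, 0, -10, 0, 0, 0], [0, 0, -10, 0, 0, 0], [0, 0, -10, 0, 0, 0]], grip=0.2)

```text
clock: 44.75
eef_pos: [652.0, -147.5, 163.0]
tool_rot: [-3.141, -0.001, -0.651]
force: [-0.5, 0.5, 0.0]
width: 51.5
```

Run:
```python
from h import *
np.set_printoptions(precision=1,suppress=True)
T=tool();print(T[:3,3]);im=eyes.get_image('wrist');save(im,'w19.png');cm=cam('wrist',T)
lens(cm,im,(653,-147),74);print(disc(cm,im,(653,-147),40,45,90))
inc(600,-420,220,-0.65)
```

```text
[ 652.  -147.5  163. ]
lens px [317.  207.6] area 863.5 -> [ 652.5 -147.3]
(array([ 653.8, -148.5]), np.float64(46.582694676875526), (654.2969360351562, -148.35311889648438, 47.3809928894043))
inc [12.44, 24.81, -5.83, 0.01, 0.08, -0.05]
```

```bash
python3 -c "
from h import *
inc(560,-330,230,-0.65);inc(330,-580,230,-0.65)"
```

```text
inc [3.8, 20.07, -6.82, 0.01, 0.08, -0.05]
inc [0.65, 53.9, -6.81, 0.01, 0.08, -0.05]
```

Emit:
move_arm(increments=[[0, 0, -4, 0, 0, 0], [0, 0, -6.8, 0, 0, 0], [3.8, 20, -6.8, 0, 0, 0], [3.8, 20, -6.8, 0, 0, 0], [3.8, 20, -6.8, 0, 0, 0], [3.8, 20, -6.8, 0, 0, 0], [3.8, 20, -6.8, 0, 0, 0], [0.6, 53.9, -6.8, 0, 0, 0], [0.6, 53.9, -6.8, 0, 0, 0], [0.6, 53.9, -6.8, 0, 0, 0], [0.6, 53.9, -6.8, 0, 0, 0], [0.6, 53.9, -6.8, 0, 0, 0], [0.6, 53.9, -6.8, 0, 0, 0], [0.6, 53.9, -6.8, 0, 0, 0], [0.6, 53.9, -6.8, 0, 0, 0], [0.6, 53.9, -6.8, 0, 0, 0], [0.6, 53.9, -6.8, 0, 0, 0], [0.6, 53.9, -6.8, 0, 0, 0]])

```text
clock: 46.6
eef_pos: [331.9, -578.3, 229.4]
tool_rot: [-3.14, 0.001, -0.648]
force: [-0.2, -0.1, 0.3]
width: 51.2
```

Run:
```python
from h import *
np.set_printoptions(precision=1,suppress=True)
s=ctrl.read_state();print(s['clock'],s['eef_pos'])
t=eyes.get_image('top');sc=eyes.get_image('scene');save(t,'top6.png');save(sc,'scene6.png')
ct,cs=cam('top'),cam('scene')
for xy,z in [((645,158),74),((653,-147),74),((494,360),38),((584,379),38)]: lens(ct,t,xy,z);lens(cs,sc,xy,z)
for xy in [(644.8,158.4),(653.3,-146.9)]: print(disc(ct,t,xy,40,45)[:2],disc(cs,sc,xy,40,45)[:2])
# change vs earlier pictures away from the arm
o=cv2.imread('pics/top0.png')[:,:,::-1]
d=cv2.absdiff(o,t).max(2);d[:,490:]=0;d[250:]=0;m=cv2.morphologyEx((d>50).astype(np.uint8),cv2.MORPH_OPEN,np.ones((3,3)))
n,l,stt,ce=cv2.connectedComponentsWithStats(m)
for i in range(1,n):
    if stt[i,4]>20: print(stt[i],ce[i])
# key bow angle: dark blob near the switch, scene image vs v10 (scene5)
e=cv2.imread('pics/scene5.png')[:,:,::-1];u=w2p(cs,[[474.5,-376,80]])[0].astype(int)
k=cv2.absdiff(e,sc)[u[1]-15:u[1]+15,u[0]-15:u[0]+15].max(2);print('switch diff',k.mean(),k.max())
```

```text
46.6 [ 331.9 -578.3  229.4]
lens px [269.8 150.3] area 54.0 -> [643.9 157. ]
lens px [305.5 275. ] area 78.0 -> [644.4 157.7]
lens px [371.9 150.3] area 49.0 -> [ 651.9 -148.3]
lens px [251.7 192.6] area 54.5 -> [ 653.2 -148.2]
lens px [202.8 200.4] area 60.5 -> [493.2 356.9]
lens px [397.4 316.5] area 70.0 -> [492.8 358.7]
lens px [198.1 170.9] area 57.0 -> [584.2 378.8]
lens px [359.4 346.5] area 20.5 -> [616.  371.9]
(array([644.7, 157.9]), np.float64(45.15643795773417)) (array([644. , 157.9]), np.float64(45.2289875111687))
(array([ 653.1, -146.9]), np.float64(45.17982188561638)) (array([ 652.6, -146.9]), np.float64(45.346372120344604))
[312 143  12  14 138] [317.8 149.2]
[365 145  14  13 111] [371.  151.4]
[190 161  23  24 225] [202.9 174.1]
[189 163  13  12  88] [194.9 169.4]
[194 190  11  10  53] [199.  194.1]
[193 191  24  23 227] [206.7 204. ]
[199 197   7   7  43] [202.1 200.1]
[306 207  26  25 472] [318.6 219.1]
[342 210  26  25 463] [354.9 221.9]
switch diff 25.32 102
```

```bash
python3 -c "
from cell import ctrl
print(ctrl.finish_job())"
```

```text
the job is handed in; nothing more can be done
None
```

I did the whole job in the order asked and handed it in at about 47 s on the clock.

- **Finished modules:** both lie flat side by side in the grey tray, with lenses at about (493,357) and (584,379). For the second, only the top camera and the pictures show it. The scene-camera reading picked up the wrong blob.
- **Fresh modules:** two were present, and each sits on its own outer cooled plate. In the last checks the left one is within about 1 mm of its plate centre and the right one within about 1.5 mm. The rim has 6 mm to spare.
- **Key:** it went in to the expected depth, with a 10 N push at the seat. I turned it clockwise until the torque rose to 0.25 N m at the stop. The wrist picture afterwards showed the plug mark lined up with the "on" tick.
- **Knocked module:** while I worked on the key, the right-hand fresh module was knocked about 5 cm off its plate and leaned down to the deck. I picked it up with the tool tilted to match, levelled it and put it back on its plate.

**Checks that were weaker:**
- The final before/after comparison of the top picture showed changes only at the modules I moved. It left out the driver end and the front edge.
- After the repair I checked the module by measurement only, because I had used all 16 picture views. A circle fit to its plate at that moment came out about 1.6 mm too large and off centre, but the final top and scene fits agreed with each other.
- I did not check the switch again up close after the repair. A difference test on the scene picture there told me nothing, as the gripper was over the switch in the earlier one.

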